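Test two dock spring tongues and seat the canister on the good dock

ROBOT

A 6-joint arm with a two-finger parallel gripper is mounted at the origin on the work surface. World frame = base frame: x ahead of the robot, y to its left, z up, the work surface at z = 0. Lengths are in m, angles in rad, forces in N, time in s.
With the tool pointing down it reaches from about 0.325 to 0.9 m from the base axis. Payload 3.5 kg.
Tool frame: the origin (TCP) lies at the very end of the fingers, on their centre line; the grasp point (between the pads) lies 19 mm behind it; z points along the fingers, y is the direction in which the jaws open and shut (so a half turn about z gives the same grasp; the last joint's range is limited). The gripper opens to 85 mm and grips with 20 to 120 N. Pads are 22 mm wide; open, the fingers measure 114 mm over their backs; the gripper's body (76 mm by 85 mm) begins 54 mm behind the grasp point. The pads swing forward as they close: fully open they stand 13 mm farther back than shut.
Start: joints at [-1.259, 0.276, -0.026, 1.268, 0, 1.467], TCP at [0.252, -0.572, 0.231] pointing down, gripper open.
Joint ranges: [-3.12, 3.12], [-0.85, 1.88], [-1.08, 1.24], [-1.95, 2.15], [-1.57, 1.53], [-3.14, 3.14]. Speed limits (rad/s): [2.57, 2.57, 3.14, 3.14, 3.14, 3.14].

INTERFACE

Orientations are given as a unit quaternion [x, y, z, w].
In Python, from cell import readout, cams, robot gives the robot as it stands. The module is installed in compiled form; this text tells all that it offers.
- The arm moves only by the tool step_arm, never from a script. Its argument "moves" is a list that holds one entry, the list of rows, each a list of 7 numbers: the shift along the tool's x, y, z in cm, then the turn, a rotation vector about the tool's x, y, z in rad, then the finger opening in cm, from 0 to 8.54. A call has exactly 5 rows; each row is the pose to reach, as a shift and turn from the pose measured when the call began, along the tool's axes at that moment; what a row does not reach only later rows make up. A row lasts 1/10 s, in which the tool goes at most 50 mm and 8.59 degrees, less where a joint would pass 70% of its speed; a pose out of reach is approached as far as the arm can. A call with a gripper value outside its range is refused whole. The fingers move at their own pace and stop on an object; "squeeze" is the grip in N (left out, the last holds). Time passes only in rows, so rows that repeat a pose let the fingers close, or fill a call up. It gives the time, the measured TCP pose, the force and the opening at its end, in the units of the state.
- readout.read_state(): the state, without advancing time (a new reading comes with each control period).
- cams.snapshot(name): name is "scene" or "top" or "wrist"; returns the picture (384x512x3 uint8, blue, green, red); there is no depth.
- cams.camera_info(name): a dict with "K" (3x3 intrinsics, pixels), "R" (3x3) and "t" (3): a world point X has camera coordinates R X + t; the wrist camera has in their place "T_tool_cam" (4x4, takes a point from camera to tool coordinates, whose origin is the TCP and whose axes are the flange's). Camera axes: x right, y down, z forward; pixel columns grow to the right and rows downward; lengths in m; the calibration is good to about 2 mm. A picture is of the moment at which its call begins: read the wrist's pose just before it. camera_info takes no time and is no camera call.
- robot.sign_off(): hands the job in, once; it reports no verdict.
The state is a dict: "t": time; "qpos": joint angles; "qd": joint speeds; "tau": joint torques, N m; "ee_pos": TCP position; "ee_rot": TCP orientation; "ft_force": force on the tool from outside, world axes, zero at the start; "torque": the same for the moment, N m; "gripper_width": finger opening in m.
Only numpy, scipy, OpenCV 4.12 (cv2) and the standard library are available. Lean on these libraries where they do the work, as an engineer would, in place of code of your own. Each camera call takes 0.05 s, during which the arm holds its last target.

TASK

One of the two canister docks has a tired spring tongue. First on the left dock (the robot's left, +y), then on the right one, press the round pad in the middle of the tongue with the closed fingertips at about 8 N for a second (never over 20 N), reaching in at a slant under the lamp bar, and see how far the tongue gives. Then seat the loose canister gently, upright and fully home on the pegs of the dock whose tongue gives less, let go, and leave the other things where they are.

Things in the scene. Friction and masses are not known exactly. Their poses are not given: they have to be found in the camera images.
- dock_a: One of two alike docks, fixed; which stands left changes. White plate 280 x 150 x 12. Origin on the bench under the press pad; x along the dock, away from the robot; y left; z up. Seat: two rails, tops 68 high, x -130 to -70, y +-20 to +-48. Clamp block (x 108 to 138, 84 high) holds the spring tongue, which runs level towards the robot and between the rails. Gauge strip at x -50, y 26, 72 high.
- lamp_a (a point): Middle of the underside of the fixed lamp bar of dock_a, 199 above the bench, right over the pad; axes as the dock's. Bar 30 deep (x), 150 wide (y), 21 high, on two 10 mm posts at dock x 30, y +-67. It blocks a tool pointing straight down at the pad: lean the tool 30 to 45 deg, its body towards dock -x (the seat side) of the fingertips.
- seat_a (a point): Centre of the seat of dock_a, level with the rail tops, 68 above the bench, midway between the pegs; axes as the dock's. Two upright steel pegs, 8 dia, 14 high, stand on the rails at y = +-32 from here. The canister's origin comes here when fully home.
- pad_a: Round black rubber press pad, 28 dia x 8 high, on tongue_a at mid-span, 105 from its bending line. Origin at the centre of its underside (73 above the bench at rest); its top is 8 above that, 81 above the bench. It tilts with the tongue.
- tongue_a (a joint): Bend of the steel spring tongue of dock_a (24 wide, 3 thick, 212 long, bending line at dock x 105): 0 at rest, grows as it is pressed down, stop at 0.28 rad; springs back. At 8 N on the pad a good tongue bends about 0.05 rad (pad sinks about 5 mm), a tired one about 0.16 rad (about 17 mm). One dock is good, the other tired.
- stud_a: Brass contact stud, 12 dia x 3 high, on tongue_a near its free end, at the middle of the seat. Origin at the centre of its underside. At rest its top stands 8 above the rail tops; the seated canister's weight pushes it down flush. It then pushes up with about 3.5 N on a good dock, about 1 N on a tired one.
- dock_b: One of two alike docks, fixed; which stands left changes. White plate 280 x 150 x 12. Origin on the bench under the press pad; x along the dock, away from the robot; y left; z up. Seat: two rails, tops 68 high, x -130 to -70, y +-20 to +-48. Clamp block (x 108 to 138, 84 high) holds the spring tongue, which runs level towards the robot and between the rails. Gauge strip at x -50, y 26, 72 high.
- lamp_b (a point): Middle of the underside of the fixed lamp bar of dock_b, 199 above the bench, right over the pad; axes as the dock's. Bar 30 deep (x), 150 wide (y), 21 high, on two 10 mm posts at dock x 30, y +-67. It blocks a tool pointing straight down at the pad: lean the tool 30 to 45 deg, its body towards dock -x (the seat side) of the fingertips.
- seat_b (a point): Centre of the seat of dock_b, level with the rail tops, 68 above the bench, midway between the pegs; axes as the dock's. Two upright steel pegs, 8 dia, 14 high, stand on the rails at y = +-32 from here. The canister's origin comes here when fully home.
- pad_b: Round black rubber press pad, 28 dia x 8 high, on tongue_b at mid-span, 105 from its bending line. Origin at the centre of its underside (73 above the bench at rest); its top is 8 above that, 81 above the bench. It tilts with the tongue.
- tongue_b (a joint): Bend of the steel spring tongue of dock_b (24 wide, 3 thick, 212 long, bending line at dock x 105): 0 at rest, grows as it is pressed down, stop at 0.28 rad; springs back. At 8 N on the pad a good tongue bends about 0.05 rad (pad sinks about 5 mm), a tired one about 0.16 rad (about 17 mm). One dock is good, the other tired.
- stud_b: Brass contact stud, 12 dia x 3 high, on tongue_b near its free end, at the middle of the seat. Origin at the centre of its underside. At rest its top stands 8 above the rail tops; the seated canister's weight pushes it down flush. It then pushes up with about 3.5 N on a good dock, about 1 N on a tired one.
- canister: Loose steel canister, 0.55 to 0.8 kg, 124 high. Origin: centre of its underside, z up. Foot: aluminium plate 50 (x) x 90 (y) x 14 high with two round through-holes of 11 dia at y = +-32 (either way round fits the pegs). Body 42 dia, white lid 46 dia up to 90; on it a black upright grip bar 40 long (x) x 14 thick (y), from 90 to 124 above the underside: pinch it across y.
- jar: Bystander: closed glass jar, 54 dia x 85 high. Origin under its middle. Leave it where it is.
- dish: Bystander: shallow round steel bowl, 90 dia x 30 high. Origin under its middle. Leave it where it is.
- spatula: Bystander: steel spatula 170 long, lying flat. Origin under its middle. Leave it where it is.
- bin: Bystander: small open yellow bin 130 x 100 x 60 high. Origin under its middle. Leave it where it is.
- beaker: Bystander: clear open cup 70 dia x 80 high. Origin under its middle. Leave it where it is.

How it is judged:
By the outcome, as a careful person would: the job done as asked, in the order asked, and still so for the second after the job is handed in, with the robot touching nothing.
It also fails if it takes over 72 s, if anything falls off the work surface, if the arm or the gripper's body presses on something with over 40 N, if the wrist force passes 120 N, or if a joint passes its speed limit or range.

## Working session

There is one attempt and no reset: what is moved stays moved. The work goes in short steps, Python scripts to look and compute and a tool call to move; the robot and the scene stay as the last step left them, time stands still between calls to the robot, and variables do not carry over. Pictures are saved under pics/ and viewed, and the job is handed in when it is done.

Besides the shell and the picture viewer there is one more tool, called after "Call:" as name(argument=value, ...) on one line, values as JSON. step_arm: Moves the arm, as the interface text tells. Its arguments: {"type":"object","properties":{"moves":{"type":"array"},"squeeze":{"type":"number"}},"required":["moves"]}

```bash
mkdir -p pics; ls; python3 - <<'E'
from cell import readout,cams,robot
import cv2,numpy as np
np.set_printoptions(precision=4,suppress=True)
print(readout.read_state())
for n in ("scene","top"):
    print(n,cams.camera_info(n)); cv2.imwrite(f"pics/{n}0.png",cams.snapshot(n))
print(cams.camera_info("wrist"))
E
```

```text
pics
{'t': 0.0, 'qpos': array([-1.2594,  0.2772, -0.0279,  1.268 ,  0.    ,  1.4674]), 'qd': array([-0.0005, -0.0019,  0.0002, -0.0005, -0.0028, -0.0009]), 'tau': array([  0.0001, -44.5502,  29.5207,   0.0164,  -0.0001,   0.    ]), 'ee_pos': array([ 0.2516, -0.5713,  0.2301]), 'ee_rot': array([ 0.9786,  0.2059, -0.0001, -0.0011]), 'ft_force': array([-0.1825,  0.8939, -0.0018]), 'torque': array([0.0167, 0.0154, 0.0254]), 'gripper_width': 0.08525572949715886}
scene {'K': array([[464.0366,   0.    , 250.9105],
       [  0.    , 464.0366, 191.9205],
       [  0.    ,   0.    ,   1.    ]]), 'R': array([[-0.79  ,  0.6131,  0.0025],
       [ 0.5297,  0.6846, -0.5008],
       [-0.3087, -0.3943, -0.8656]]), 't': array([ 0.4138, -0.2302,  1.5633])}
top {'K': array([[445.0296,   0.    , 250.747 ],
       [  0.    , 445.0296, 187.7797],
       [  0.    ,   0.    ,   1.    ]]), 'R': array([[-0.006 , -0.9999, -0.0107],
       [-0.9976,  0.0067, -0.0692],
       [ 0.0693,  0.0103, -0.9975]]), 't': array([0.0265, 0.5316, 1.2921])}
{'K': array([[310.9428,   0.    , 251.7992],
       [  0.    , 310.9428, 197.6107],
       [  0.    ,   0.    ,   1.    ]]), 'T_tool_cam': array([[ 0.0003, -0.9631, -0.2691,  0.0681],
       [ 1.    ,  0.0002,  0.0003, -0.    ],
       [-0.0002, -0.2691,  0.9631, -0.1421],
       [ 0.    ,  0.    ,  0.    ,  1.    ]])}
```

View pics/scene0.png

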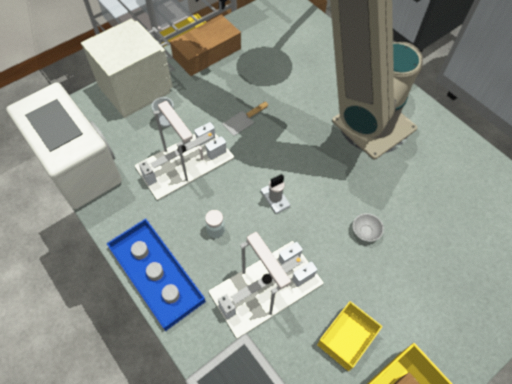

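View pics/top0.png

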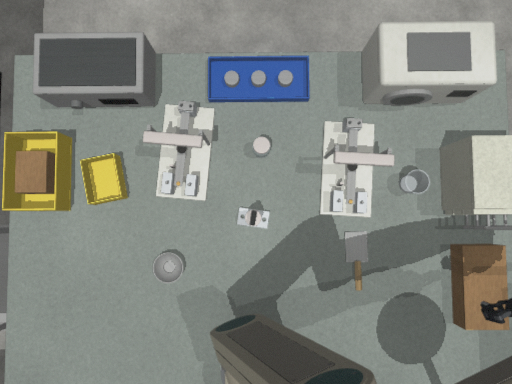

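```bash
python3 - <<'E'
import cv2,numpy as np
t=cv2.imread("pics/top0.png")
a=cv2.resize(t[95:225,130:270],None,fx=4,fy=4,interpolation=cv2.INTER_CUBIC)
cv2.imwrite("pics/ta.png",a)
b=cv2.resize(t[105:225,300:440],None,fx=4,fy=4,interpolation=cv2.INTER_CUBIC)
cv2.imwrite("pics/tb.png",b)
s=cv2.imread("pics/scene0.png")
cv2.imwrite("pics/sa.png",cv2.resize(s[220:340,200:340],None,fx=5,fy=5,interpolation=cv2.INTER_CUBIC))
cv2.imwrite("pics/sb.png",cv2.resize(s[90:220,130:300],None,fx=4,fy=4,interpolation=cv2.INTER_CUBIC))
E
```

```text
(no output)
```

View pics/ta.png

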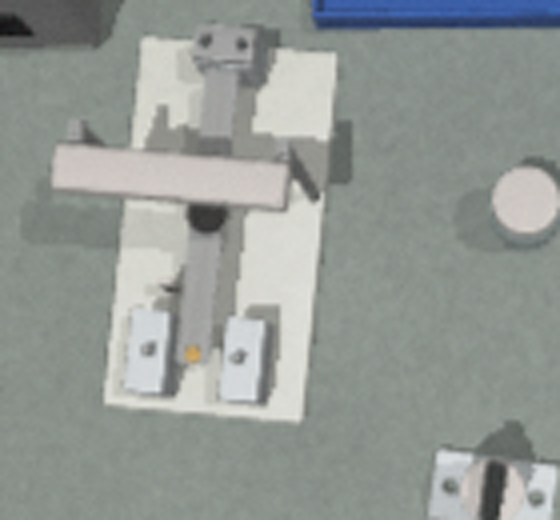

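View pics/tb.png

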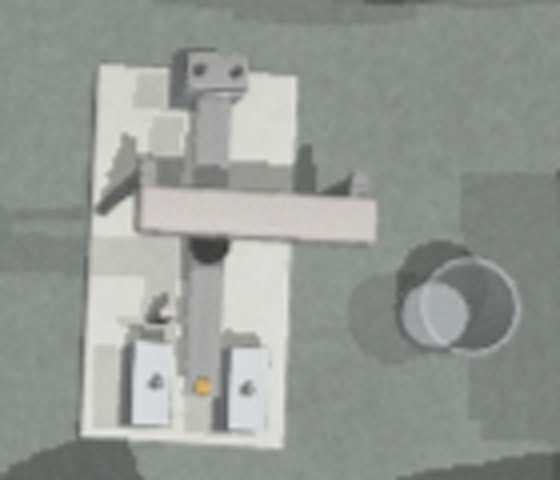

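View pics/sa.png

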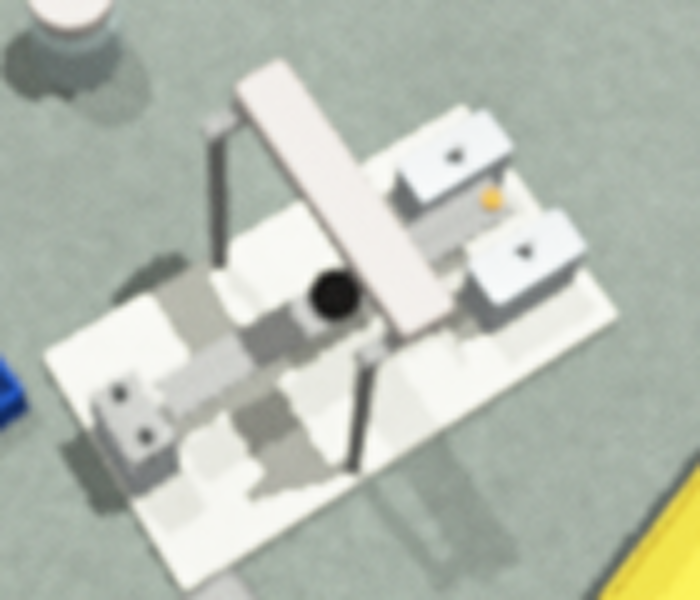

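View pics/sb.png

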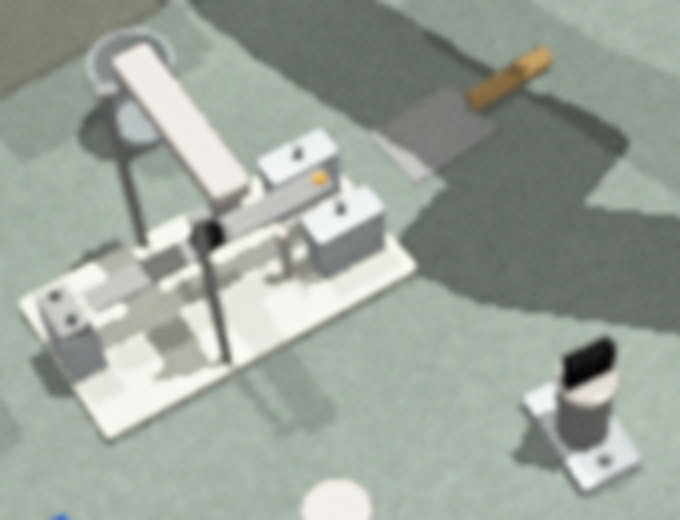

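```bash
cat > h.py <<'E'
import numpy as np,cv2
from cell import readout,cams,robot
from scipy.spatial.transform import Rotation as Ro
np.set_printoptions(precision=4,suppress=True)
def ray(n,uv,pose=None):
    c=cams.camera_info(n); d=np.linalg.inv(c["K"])@[uv[0],uv[1],1]
    if n=="wrist":
        p,q=pose; R=Ro.from_quat(q).as_matrix(); T=c["T_tool_cam"]
        return p+R@T[:3,3], R@T[:3,:3]@d
    return -c["R"].T@c["t"], c["R"].T@d
def onz(n,uv,z,pose=None):
    o,d=ray(n,uv,pose); return (o+d*(z-o[2])/d[2])
def proj(n,X,pose=None):
    c=cams.camera_info(n)
    if n=="wrist":
        p,q=pose; T=c["T_tool_cam"]; Xt=Ro.from_quat(q).as_matrix().T@(np.asarray(X)-p); x=T[:3,:3].T@(Xt-T[:3,3])
    else: x=c["R"]@X+c["t"]
    return (c["K"]@x/x[2])[:2]
def up(P,s,o): return [((a+.5)/s-.5+o[0],(b+.5)/s-.5+o[1]) for a,b in P]
E
python3 - <<'E'
from h import *
def rep(n,P,s,o,z,lab):
    X=np.array([onz(n,p,z)for p in up(P,s,o)]); print(lab,n,X[:,:2].tolist().__repr__() if 0 else X[:,:2].round(4).tolist()); return X
for lab,n,P,pegs,stud,pad,bar,s,o in [
 ("L","top",[(142,37),(337,53),(303,422),(105,404)],[(148,349),(238,357)],(193,354),None,None,4,(130,95)),
 ("R","top",[(98,64),(297,76),(283,447),(82,436)],[(155,382),(247,388)],(203,386),None,None,4,(300,105)),
 ("L","scene",[(188,590),(45,355),(462,105),(617,318)],[(526,250),(456,156)],(491,198),(337,293),None,5,(200,220)),
 ("R","scene",[(110,438),(22,303),None,(415,267)],[(341,209),(298,154)],(319,178),(207,233),None,4,(130,90))]:
    C=[p for p in P if p]
    X=rep(n,C,s,o,.012,lab+" plate")
    if len(C)==4:
        c=X.mean(0); d=(X[0]+X[1]-X[2]-X[3]); yaw=np.arctan2(d[1],d[0]); w=X[0]+X[3]-X[1]-X[2]; yw=np.arctan2(w[1],w[0])-np.pi/2
        print("  centre",c,"yaw",yaw,yw,"len",np.linalg.norm(d)/2,np.linalg.norm(w)/2)
    X=rep(n,pegs,s,o,.082,"  pegs"); w=X[0]-X[1]; print("   mid",X.mean(0),"yaw",np.arctan2(w[1],w[0])-np.pi/2,"d",np.linalg.norm(w))
    rep(n,[stud],s,o,.076,"  stud")
    if pad: rep(n,[pad],s,o,.081,"  pad")
t=cv2.imread("pics/top0.png");s=cv2.imread("pics/scene0.png")
cv2.imwrite("pics/tc.png",cv2.resize(t[195:240,225:285],None,fx=10,fy=10,interpolation=cv2.INTER_CUBIC))
cv2.imwrite("pics/sc.png",cv2.resize(s[165:220,250:310],None,fx=10,fy=10,interpolation=cv2.INTER_CUBIC))
E
```

```text
L plate top [[0.7867, 0.279], [0.7732, 0.1324], [0.4965, 0.1576], [0.5108, 0.3045]]
  centre [0.6418 0.2184 0.012 ] yaw -0.09141860640238611 -0.09430817792277413 len 0.27747445647687075 0.14740327491801675
  pegs top [[0.5455, 0.2588], [0.5395, 0.1955]]
   mid [0.5425 0.2272 0.082 ] yaw -0.09552710001980724 d 0.06364285894707863
  stud top [[0.5423, 0.2282]]
R plate top [[0.7317, -0.1971], [0.7214, -0.345], [0.4456, -0.3278], [0.4546, -0.1805]]
  centre [ 0.5883 -0.2626  0.012 ] yaw -0.060955958887987355 -0.06517457394603166 len 0.27698990222821074 0.1478909226631174
  pegs top [[0.4911, -0.2219], [0.4865, -0.2858]]
   mid [ 0.4888 -0.2538  0.082 ] yaw -0.07177725357065756 d 0.06409146967625247
  stud top [[0.4884, -0.2565]]
L plate scene [[0.7889, 0.2838], [0.7752, 0.1365], [0.5003, 0.1624], [0.5155, 0.3113]]
  centre [0.645  0.2235 0.012 ] yaw -0.09709310635644536 -0.09717677788796109 len 0.2754246875207196 0.1488046583728445
  pegs scene [[0.5521, 0.2666], [0.5468, 0.2036]]
   mid [0.5494 0.2351 0.082 ] yaw -0.08394704402660658 d 0.06322308044517935
  stud scene [[0.5456, 0.2318]]
  pad scene [[0.6449, 0.2239]]
R plate scene [[0.7341, -0.1912], [0.724, -0.3374], [0.4585, -0.1755]]
  pegs scene [[0.4983, -0.2135], [0.494, -0.2771]]
   mid [ 0.4962 -0.2453  0.082 ] yaw -0.06682764017544729 d 0.0637250702455102
  stud scene [[0.4923, -0.252]]
  pad scene [[0.5917, -0.2581]]
```

View pics/tc.png

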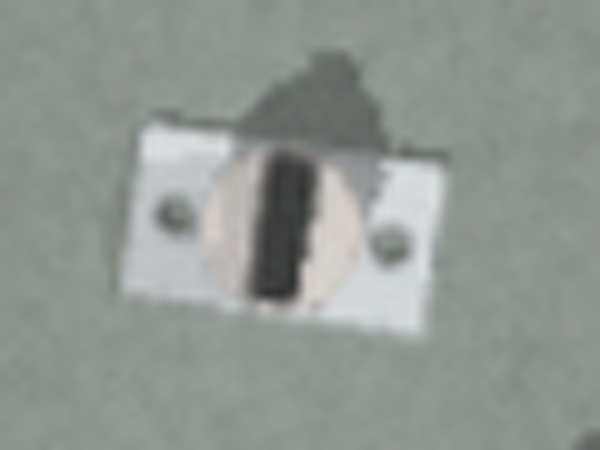

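View pics/sc.png

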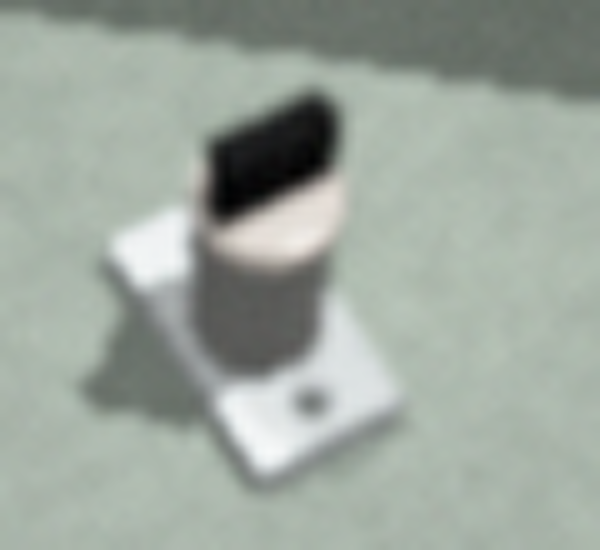

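```bash
cat >> h.py <<'E'
def rows(p,R,n=5,s=None):
    "shift(cm) and rotvec in current tool axes to target pose"
    s=s or readout.read_state(); R0=Ro.from_quat(s["ee_rot"])
    d=R0.inv().apply(np.asarray(p)-s["ee_pos"])*100; w=(R0.inv()*R).as_rotvec()
    print("at",s["ee_pos"],"shift cm",d.round(2),"turn",w.round(3),"|d|",np.linalg.norm(d).round(2),"deg",np.degrees(np.linalg.norm(w)).round(1))
def lean(yaw,deg):
    # tool x=(c,0,s), y, z=(s,0,-c) in dock axes; y=-dock y
    t=np.radians(deg); c,s=np.cos(t),np.sin(t)
    return Ro.from_euler('z',yaw)*Ro.from_matrix(np.array([[c,0,s],[0,-1,0],[s,0,-c]]))
D={"L":(np.array([.6435,.2213,0]),-.094),"R":(np.array([.590,-.2603,0]),-.065)}
def dk(k,x,y,z):
    o,a=D[k]; return o+Ro.from_euler('z',a).apply([x,y,z])
E
python3 - <<'E'
from h import *
P=up([(177,214),(391,245)],10,(225,195)); X=np.array([onz("top",p,.014) for p in P]); w=X[0]-X[1]; print("holes",X,X.mean(0),np.arctan2(w[1],w[0])-np.pi/2,np.linalg.norm(w))
P=up([(288,155),(272,298)],10,(225,195)); X=np.array([onz("top",p,.124) for p in P]);print("grip",X,X.mean(0))
P=up([(313,400)],10,(250,165)); print(onz("scene",P[0],.014))
P=up([(270,165)],10,(250,165)); print(onz("scene",P[0],.115))
for z in (.25,): rows(dk("L",-.11,0,z),lean(-.094,42)); rows(dk("L",-.14,0,.28),lean(-.094,0))
E
```

```text
holes [[ 0.4491  0.0487  0.014 ]
 [ 0.4396 -0.0142  0.014 ]] [0.4444 0.0173 0.014 ] -0.14956457048193927 0.06360153002000582
grip [[0.4641 0.0154 0.124 ]
 [0.4257 0.02   0.124 ]] [0.4449 0.0177 0.124 ]
[0.4511 0.0527 0.014 ]
[0.4521 0.0255 0.115 ]
at [ 0.2517 -0.5713  0.2303] shift cm [ 58.2  -62.11  -1.84] turn [-0.188  0.717  0.485] |d| 85.14 deg 50.8
at [ 0.2517 -0.5713  0.2303] shift cm [ 55.58 -63.58  -4.83] turn [-0.002  0.     0.509] |d| 84.59 deg 29.2
```

Call:
step_arm(moves=[[[1.5, -1.6, -0.5, 0, 0, 0, 0], [4, -4.5, -1, 0, 0, 0, 0], [7.3, -8.3, -1.5, 0, 0, 0, 0], [10.6, -12.1, -2, 0, 0, 0, 0], [13.9, -15.9, -2.5, 0, 0, 0, 0]]], squeeze=20)

```text
t: 0.6
ee_pos: [0.3143, -0.3694, 0.255]
ee_rot: [0.979, 0.205, -0.0, -0.002]
ft_force: [1.2, -0.5, 0.6]
gripper_width: 0.0123
```

Call:
step_arm(moves=[[[3.3, -3.8, -0.3, 0, 0, 0, 0], [6.6, -7.6, -0.6, 0, 0, 0, 0], [9.9, -11.4, -1, 0, 0, 0, 0], [13.2, -15.2, -1.3, 0, 0, 0, 0], [16.5, -19, -1.6, 0, 0, 0, 0]]])

```text
t: 1.1
ee_pos: [0.3876, -0.131, 0.2713]
ee_rot: [0.979, 0.205, -0.0, -0.002]
ft_force: [0.6, 0.2, -0.7]
gripper_width: -0.0003
```

```bash
python3 - <<'E'
from h import *
s=readout.read_state(); print(s["t"],s["qpos"],s["qd"],s["ft_force"],s["gripper_width"])
rows(dk("L",-.14,0,.28),lean(-.094,0))
E
```

```text
1.1 [-0.486  -0.1344 -0.3864  1.3208  0.0023  2.2423] [ 1.1907 -0.0876 -0.0075  0.0653  0.0044  1.1774] [ 0.5676  0.1825 -0.7447] -0.0002535060332626928
at [ 0.3876 -0.131   0.2713] shift cm [ 25.35 -28.79  -0.77] turn [-0.003  0.     0.507] |d| 38.37 deg 29.1
```

```bash
cat >> h.py <<'E'
def lean(yaw,deg):
    t=np.radians(deg); c,s=np.cos(t),np.sin(t)
    return Ro.from_euler('z',yaw)*Ro.from_matrix(np.array([[-c,0,s],[0,1,0],[-s,0,-c]]))
E
python3 - <<'E'
from h import *
rows(dk("L",-.14,0,.28),lean(-.094,0))
E
```

```text
at [ 0.3876 -0.131   0.2713] shift cm [ 25.35 -28.79  -0.77] turn [-0.    -0.004 -2.634] |d| 38.37 deg 150.9
```

Call:
step_arm(moves=[[[3.2, -3.6, -0.1, 0, 0, -0.145, 0], [6.4, -7.2, -0.2, 0, 0, -0.29, 0], [9.6, -10.8, -0.3, 0, 0, -0.435, 0], [12, -13.6, -0.4, 0, 0, -0.58, 0], [13, -14.7, -0.4, 0, 0, -0.725, 0]]])

```text
t: 1.6
ee_pos: [0.4478, 0.0588, 0.2756]
ee_rot: [0.84, 0.543, 0.001, -0.002]
ft_force: [0.2, -0.5, 0.1]
gripper_width: 0.0003
```

Call:
step_arm(moves=[[[0, 0, 0, 0, 0, -0.145, 0], [0, 0, 0, 0, 0, -0.29, 0], [0, 0, 0, 0, 0, -0.435, 0], [0, 0, 0, 0, 0, -0.58, 0], [0, 0, 0, 0, 0, -0.725, 0]]])

```text
t: 2.1
ee_pos: [0.4473, 0.0589, 0.275]
ee_rot: [0.59, 0.807, 0.001, -0.002]
ft_force: [-0.2, 0.1, 0.5]
gripper_width: 0.0001
```

```bash
python3 - <<'E'
from h import *
s=readout.read_state(); print(s["t"],s["qpos"])
rows(dk("L",-.14,0,.28),lean(-.094,0))
E
```

```text
2.1 [-0.0151 -0.0564 -0.3091  1.3202  0.0038  1.2471]
at [0.4473 0.0589 0.275 ] shift cm [15.   10.75 -0.44] turn [ 0.002 -0.004 -1.168] |d| 18.46 deg 66.9
```

Call:
step_arm(moves=[[[3, 2.2, 0, 0, 0, -0.14, 0], [6, 4.4, 0, 0, 0, -0.28, 0], [9.5, 6.8, -0.2, 0, 0, -0.42, 0], [13, 9.2, -0.4, 0, 0, -0.56, 0], [15, 10.7, -0.4, 0, 0, -0.7, 0]]])

```text
t: 2.6
ee_pos: [0.504, 0.2368, 0.2793]
ee_rot: [0.274, 0.962, 0.002, -0.002]
ft_force: [0.0, -1.2, -0.3]
gripper_width: 0.0002
```

Call:
step_arm(moves=[[[0, 0, 0, 0, 0, -0.14, 0], [0, 0, 0, 0, 0, -0.28, 0], [0, 0, 0, 0, 0, -0.42, 0], [0, 0, 0, 0, 0, -0.46, 0], [0, 0, 0, 0, 0, -0.468, 0]]])

```text
t: 3.1
ee_pos: [0.5037, 0.2368, 0.2787]
ee_rot: [0.043, 0.999, 0.002, -0.002]
ft_force: [0.4, -0.1, 0.4]
gripper_width: 0.0002
```

```bash
python3 - <<'E'
from h import *
s=readout.read_state(); print(s["t"],s["qpos"],s["ft_force"])
pose=(s["ee_pos"],s["ee_rot"]); np.savez("w1.npz",p=pose[0],q=pose[1])
cv2.imwrite("pics/w1.png",cams.snapshot("wrist"))
for n,X in dict(pad=(0,0,.081),stud=(-.1,0,.076),p1=(-.1,.032,.082),p2=(-.1,-.032,.082)).items(): print(n,proj("wrist",dk("L",*X),pose))
t=np.radians(42)
# contact corner at TCP + 11mm tool +x ; aim TCP
rows(dk("L",.006-.08*np.sin(t),0,.0885+.080*np.cos(t)),lean(-.094,42))
E
```

```text
3.1 [ 0.3209  0.1347 -0.102   1.336   0.0049  0.4069] [ 0.3845 -0.1432  0.3505]
pad [248.4353 287.3865]
stud [248.9278 208.6732]
p1 [276.8667 210.4353]
p2 [220.9034 210.0529]
at [0.5037 0.2368 0.2788] shift cm [-9.35 -0.35 13.05] turn [ 0.006 -0.736  0.006] |d| 16.06 deg 42.2
```

View pics/w1.png

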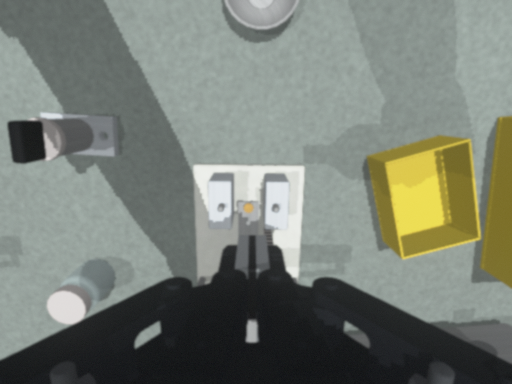

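Call:
step_arm(moves=[[[0, 0, 0, 0, -0.14, 0, 0], [-1, 0, 1, 0, -0.28, 0, 0], [-2, 0, 2.5, 0, -0.42, 0, 0], [-3, 0, 4, 0.003, -0.56, 0.003, 0], [-4, -0.2, 5.5, 0.006, -0.7, 0.006, 0]]])

```text
t: 3.65
ee_pos: [0.5432, 0.2317, 0.225]
ee_rot: [0.045, 0.938, -0.015, 0.342]
ft_force: [0.8, -0.3, -1.4]
gripper_width: 0.0004
```

```bash
python3 - <<'E'
from h import *
s=readout.read_state(); print(s["t"],s["qpos"],s["ft_force"])
t=np.radians(42)
rows(dk("L",.006-.08*np.sin(t),0,.0885+.080*np.cos(t)),lean(-.094,42))
rows(dk("L",.006-.01*np.sin(t),0,.0885+.01*np.cos(t)),lean(-.094,42))
E
```

```text
3.65 [ 0.4607 -0.0999 -0.6508  0.3984 -0.3447  0.4445] [ 0.805  -0.3251 -1.3862]
at [0.5432 0.2317 0.225 ] shift cm [ 0.88 -0.11  9.33] turn [ 0.001 -0.034 -0.002] |d| 9.37 deg 1.9
at [0.5432 0.2317 0.225 ] shift cm [ 0.64 -0.12 16.32] turn [ 0.001 -0.034 -0.002] |d| 16.34 deg 1.9
```

Call:
step_arm(moves=[[[0.9, -0.1, 2, 0, -0.034, 0, 0], [0.9, -0.1, 4.5, 0, -0.034, 0, 0], [0.9, -0.1, 7, 0, -0.034, 0, 0], [0.8, -0.1, 8.8, 0, -0.034, 0, 0], [0.8, -0.1, 9.3, 0, -0.034, 0, 0]]])

```text
t: 4.15
ee_pos: [0.5962, 0.2251, 0.1465]
ee_rot: [0.045, 0.933, -0.017, 0.357]
ft_force: [-0.4, 0.1, 0.0]
gripper_width: 0.0
```

```bash
python3 - <<'E'
from h import *
s=readout.read_state(); print(s["t"],s["ft_force"])
t=np.radians(42)
rows(dk("L",.006-.01*np.sin(t),0,.0885+.01*np.cos(t)),lean(-.094,42))
pose=(s["ee_pos"],s["ee_rot"])
cv2.imwrite("pics/w2.png",cams.snapshot("wrist")); print(proj("wrist",dk("L",0,0,.081),pose),proj("wrist",s["ee_pos"],pose))
im=cams.snapshot("scene"); cv2.imwrite("pics/s2.png",cv2.resize(im[200:340,180:350],None,fx=4,fy=4,interpolation=cv2.INTER_CUBIC))
print(readout.read_state()["ft_force"])
E
```

```text
4.15 [-0.4313  0.0626  0.0188]
at [0.5962 0.2251 0.1465] shift cm [-0.11  0.07  6.88] turn [-0.    -0.003 -0.002] |d| 6.88 deg 0.2
[252.6668 194.8846] [251.7339 252.905 ]
[-1.1531  0.2931 -0.1734]
```

View pics/w2.png

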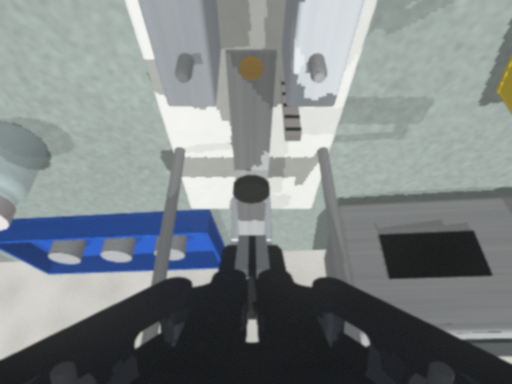

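View pics/s2.png

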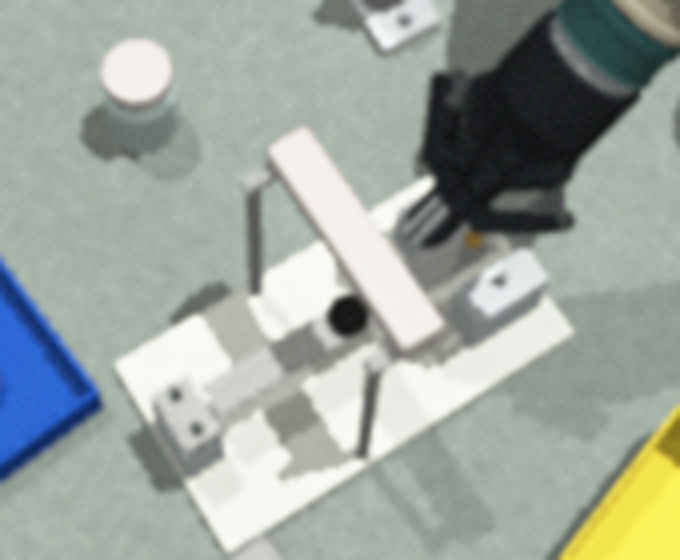

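Call:
step_arm(moves=[[[0, 0.1, 1, 0, 0, 0, 0], [0, 0.1, 2.5, 0, 0, 0, 0], [-0.1, 0.1, 4.5, 0, 0, 0, 0], [-0.1, 0.1, 6, 0, 0, 0, 0], [-0.1, 0.1, 6.6, 0, 0, 0, 0]]])

```text
t: 4.75
ee_pos: [0.6415, 0.2222, 0.0987]
ee_rot: [0.045, 0.933, -0.016, 0.357]
ft_force: [0.8, 0.7, -0.1]
gripper_width: -0.0
```

```bash
python3 - <<'E'
from h import *
s=readout.read_state(); print(s["t"],s["ft_force"])
t=np.radians(42)
rows(dk("L",.006,0,.0885),lean(-.094,42))
rows(dk("L",.006,0,.0785),lean(-.094,42))
pose=(s["ee_pos"],s["ee_rot"])
im=cams.snapshot("wrist")
cv2.imwrite("pics/w3.png",cv2.resize(im[120:300,150:350],None,fx=3,fy=3)); print(proj("wrist",dk("L",0,0,.081),pose),proj("wrist",s["ee_pos"],pose))
im=cams.snapshot("scene"); cv2.imwrite("pics/s3.png",cv2.resize(im[240:310,220:320],None,fx=6,fy=6,interpolation=cv2.INTER_CUBIC))
f=[]
for i in range(3): cams.snapshot("top"); f.append(readout.read_state()["ft_force"])
print(np.array(f))
E
```

```text
4.75 [ 0.8202  0.6606 -0.0637]
at [0.6415 0.2222 0.0987] shift cm [ 0.08 -0.07  1.3 ] turn [ 0.    -0.002 -0.003] |d| 1.31 deg 0.2
at [0.6415 0.2222 0.0987] shift cm [ 0.75 -0.07  2.05] turn [ 0.    -0.002 -0.003] |d| 2.18 deg 0.2
[250.3814 223.3585] [251.7341 252.9051]
[[ 0.0007 -1.0471  0.8737]
 [ 0.0459 -0.5777 -0.0497]
 [ 1.1046 -0.9353  0.6804]]
```

View pics/w3.png

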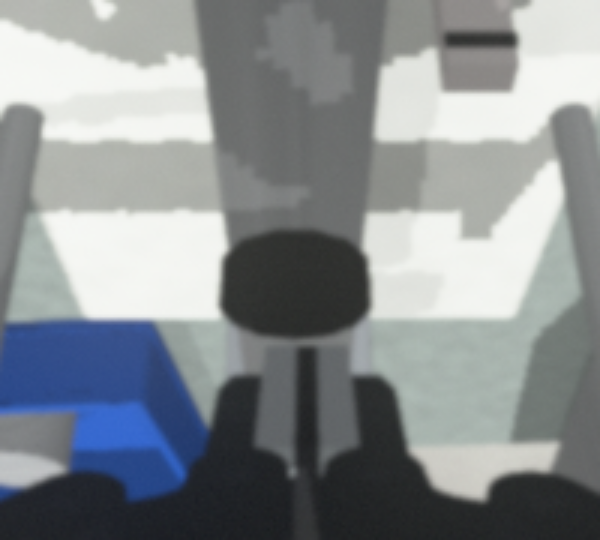

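View pics/s3.png

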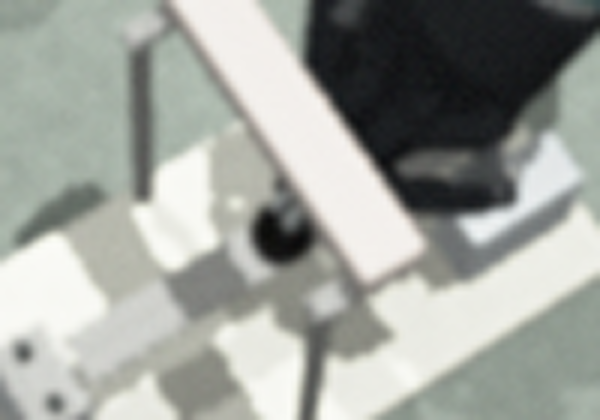

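Call:
step_arm(moves=[[[0, -0.1, 0.4, 0, 0, 0, 0], [0, -0.15, 0.8, 0, 0, 0, 0], [-0.1, -0.15, 1.1, 0, 0, 0, 0], [-0.1, -0.15, 1.1, 0, 0, 0, 0], [-0.1, -0.15, 1.1, 0, 0, 0, 0]]])

```text
t: 5.5
ee_pos: [0.6489, 0.2202, 0.0924]
ee_rot: [0.045, 0.933, -0.016, 0.358]
ft_force: [-0.6, 0.6, 0.7]
gripper_width: -0.0003
```

Call:
step_arm(moves=[[[0.05, 0, 0.05, 0, 0, 0, 0], [0.1, 0, 0.1, 0, 0, 0, 0], [0.15, 0, 0.17, 0, 0, 0, 0], [0.2, 0, 0.22, 0, 0, 0, 0], [0.2, 0, 0.22, 0, 0, 0, 0]]])

```text
t: 6.0
ee_pos: [0.6487, 0.2202, 0.0892]
ee_rot: [0.045, 0.933, -0.016, 0.357]
ft_force: [-0.5, 0.0, -0.1]
gripper_width: 0.0003
```

Call:
step_arm(moves=[[[0.05, 0, 0.05, 0, 0, 0, 0], [0.1, 0, 0.1, 0, 0, 0, 0], [0.15, 0, 0.17, 0, 0, 0, 0], [0.2, 0, 0.22, 0, 0, 0, 0], [0.2, 0, 0.22, 0, 0, 0, 0]]])

```text
t: 6.5
ee_pos: [0.6487, 0.2201, 0.0861]
ee_rot: [0.045, 0.933, -0.016, 0.357]
ft_force: [0.4, 0.5, 0.5]
gripper_width: 0.0
```

```bash
python3 - <<'E'
from h import *
f=[]
for i in range(6): cams.snapshot("top"); f.append(readout.read_state()["ft_force"])
print(np.mean(f,0),np.std(f,0),readout.read_state()["ee_pos"])
E
```

```text
[-0.4554  0.2151  0.2655] [0.5408 0.5338 0.4089] [0.6488 0.2202 0.0862]
```

Call:
step_arm(moves=[[[0.03, 0, 0.03, 0, 0, 0, 0], [0.07, 0, 0.07, 0, 0, 0, 0], [0.1, 0, 0.11, 0, 0, 0, 0], [0.14, 0, 0.15, 0, 0, 0, 0], [0.14, 0, 0.15, 0, 0, 0, 0]]])

```text
t: 7.3
ee_pos: [0.6488, 0.2202, 0.0842]
ee_rot: [0.045, 0.933, -0.016, 0.358]
ft_force: [-0.5, 1.0, 2.1]
gripper_width: -0.0001
```

Call:
step_arm(moves=[[[0.03, 0, 0.03, 0, 0, 0, 0], [0.07, 0, 0.07, 0, 0, 0, 0], [0.1, 0, 0.11, 0, 0, 0, 0], [0.14, 0, 0.15, 0, 0, 0, 0], [0.14, 0, 0.15, 0, 0, 0, 0]]])

```text
t: 7.8
ee_pos: [0.6487, 0.2202, 0.0821]
ee_rot: [0.045, 0.933, -0.016, 0.358]
ft_force: [-1.8, 0.4, 2.7]
gripper_width: -0.0001
```

```bash
python3 - <<'E'
from h import *
s=readout.read_state();pose=(s["ee_pos"],s["ee_rot"])
im=cams.snapshot("wrist"); cv2.imwrite("pics/w4.png",cv2.resize(im[120:300,150:350],None,fx=3,fy=3))
im=cams.snapshot("scene"); cv2.imwrite("pics/s4.png",cv2.resize(im[240:310,220:320],None,fx=6,fy=6,interpolation=cv2.INTER_CUBIC))
f=[]
for i in range(4): cams.snapshot("top"); f.append(readout.read_state()["ft_force"])
print(np.mean(f,0),np.std(f,0),readout.read_state()["ee_pos"])
E
```

```text
[-1.7436  0.2835  1.6369] [0.3128 0.2366 0.0818] [0.6487 0.2202 0.0822]
```

View pics/w4.png

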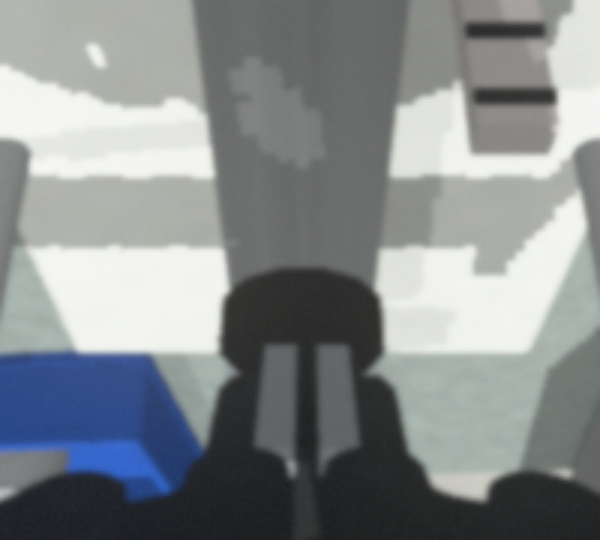

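View pics/s4.png

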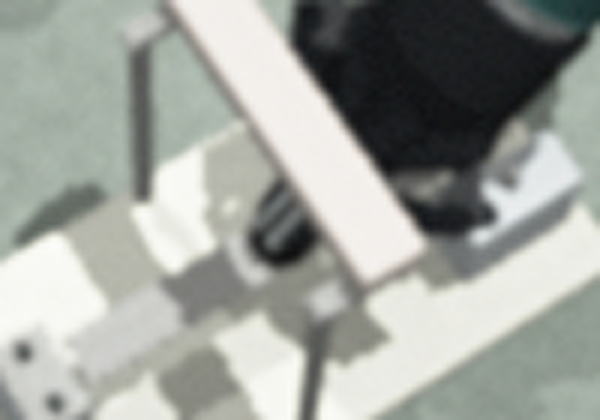

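Call:
step_arm(moves=[[[0.05, 0, 0.06, 0, 0, 0, 0], [0.1, 0, 0.12, 0, 0, 0, 0], [0.15, 0, 0.17, 0, 0, 0, 0], [0.2, 0, 0.22, 0, 0, 0, 0], [0.2, 0, 0.22, 0, 0, 0, 0]]])

```text
t: 8.6
ee_pos: [0.6487, 0.2202, 0.0792]
ee_rot: [0.045, 0.933, -0.016, 0.358]
ft_force: [-2.9, -0.2, 3.3]
gripper_width: -0.0003
```

Call:
step_arm(moves=[[[0.05, 0, 0.06, 0, 0, 0, 0], [0.1, 0, 0.12, 0, 0, 0, 0], [0.15, 0, 0.17, 0, 0, 0, 0], [0.2, 0, 0.22, 0, 0, 0, 0], [0.2, 0, 0.22, 0, 0, 0, 0]]])

```text
t: 9.1
ee_pos: [0.6488, 0.2203, 0.0764]
ee_rot: [0.045, 0.933, -0.016, 0.358]
ft_force: [-3.7, 0.5, 4.0]
gripper_width: 0.0
```

Call:
step_arm(moves=[[[0.05, 0, 0.06, 0, 0, 0, 0], [0.1, 0, 0.12, 0, 0, 0, 0], [0.15, 0, 0.17, 0, 0, 0, 0], [0.2, 0, 0.22, 0, 0, 0, 0], [0.2, 0, 0.22, 0, 0, 0, 0]]])

```text
t: 9.6
ee_pos: [0.6489, 0.2203, 0.0735]
ee_rot: [0.045, 0.932, -0.016, 0.358]
ft_force: [-3.5, 0.4, 5.1]
gripper_width: 0.0001
```

Call:
step_arm(moves=[[[0.05, 0, 0.06, 0, 0, 0, 0], [0.1, 0, 0.12, 0, 0, 0, 0], [0.15, 0, 0.17, 0, 0, 0, 0], [0.2, 0, 0.22, 0, 0, 0, 0], [0.2, 0, 0.22, 0, 0, 0, 0]]])

```text
t: 10.1
ee_pos: [0.649, 0.2203, 0.0708]
ee_rot: [0.045, 0.932, -0.016, 0.358]
ft_force: [-4.0, 0.2, 7.8]
gripper_width: 0.0001
```

Call:
step_arm(moves=[[[0.03, 0, 0.03, 0, 0, 0, 0], [0.07, 0, 0.07, 0, 0, 0, 0], [0.1, 0, 0.11, 0, 0, 0, 0], [0.14, 0, 0.15, 0, 0, 0, 0], [0.14, 0, 0.15, 0, 0, 0, 0]]])

```text
t: 10.6
ee_pos: [0.6492, 0.2203, 0.0692]
ee_rot: [0.045, 0.932, -0.016, 0.359]
ft_force: [-5.5, -0.6, 7.2]
gripper_width: 0.0
```

```bash
python3 - <<'E'
from h import *
f=[]
for i in range(4): cams.snapshot("top"); f.append(readout.read_state()["ft_force"])
print(np.mean(f,0),np.std(f,0),readout.read_state()["ee_pos"])
E
```

```text
[-5.2506 -0.3556  7.4499] [0.4668 0.3367 0.1841] [0.6492 0.2203 0.0693]
```

Call:
step_arm(moves=[[[0.02, 0, 0.02, 0, 0, 0, 0], [0.02, 0, 0.02, 0, 0, 0, 0], [0.02, 0, 0.02, 0, 0, 0, 0], [0.02, 0, 0.02, 0, 0, 0, 0], [0.02, 0, 0.02, 0, 0, 0, 0]]])

```text
t: 11.3
ee_pos: [0.6492, 0.2202, 0.0693]
ee_rot: [0.045, 0.932, -0.016, 0.359]
ft_force: [-6.0, -0.8, 7.1]
gripper_width: 0.0001
```

```bash
python3 - <<'E'
from h import *
im=cams.snapshot("wrist"); cv2.imwrite("pics/w5.png",im)
im=cams.snapshot("scene"); cv2.imwrite("pics/s5.png",cv2.resize(im[200:340,180:350],None,fx=4,fy=4,interpolation=cv2.INTER_CUBIC))
f=[]
for i in range(8): cams.snapshot("top"); f.append(readout.read_state()["ft_force"])
print(np.mean(f,0),np.std(f,0),readout.read_state()["ee_pos"])
E
```

```text
[-5.6101 -0.2441  7.2544] [0.1707 0.5008 0.7648] [0.6492 0.2203 0.0693]
```

View pics/w5.png

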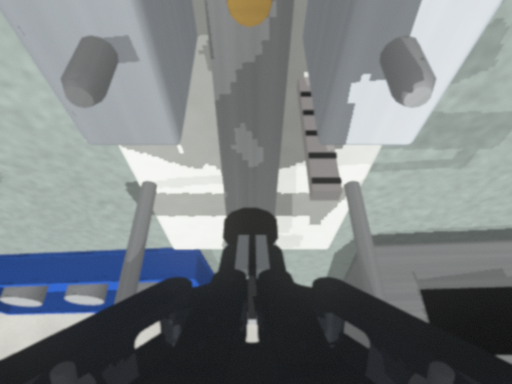

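Call:
step_arm(moves=[[[-0.2, 0, -0.2, 0, 0, 0, 0], [-0.5, 0, -0.5, 0, 0, 0, 0], [-0.8, 0, -0.9, 0, 0, 0, 0], [-1.1, 0, -1.2, 0, 0, 0, 0], [-1.3, 0, -1.5, 0, 0, 0, 0]]])

```text
t: 12.3
ee_pos: [0.6488, 0.2202, 0.0891]
ee_rot: [0.045, 0.932, -0.016, 0.359]
ft_force: [0.1, 0.4, -0.2]
gripper_width: -0.0002
```

Call:
step_arm(moves=[[[0, 0, -1.5, 0, 0, 0, 0], [0, 0, -4, 0, 0, 0, 0], [0, 0, -8, 0, 0, 0, 0], [0, 0, -12, 0, 0, 0, 0], [0, 0, -15, 0, 0, 0, 0]]])

```text
t: 12.8
ee_pos: [0.5474, 0.2296, 0.2016]
ee_rot: [0.045, 0.932, -0.016, 0.359]
ft_force: [0.1, 0.1, 0.8]
gripper_width: -0.0
```

```bash
python3 - <<'E'
from h import *
s=readout.read_state(); print(s["t"],s["qpos"],s["ft_force"])
t=np.radians(42)
print(dk("R",.006-.17*np.sin(t),0,.088+.17*np.cos(t)))
p=dk("R",.006-.17*np.sin(t),0,.088+.17*np.cos(t)); p[2]+=.03
rows(p,lean(-.065,42))
E
```

```text
12.8 [ 0.4618 -0.0728 -0.7043  0.2848 -0.361   0.4347] [0.1229 0.1356 0.8063]
[ 0.4825 -0.2533  0.2143]
at [0.5474 0.2296 0.2016] shift cm [ -1.57 -48.68  -4.49] turn [-0.019  0.002 -0.024] |d| 48.91 deg 1.8
```

Call:
step_arm(moves=[[[-0.2, -2.5, -1.5, 0, 0, 0, 0], [-0.4, -7, -3, 0, 0, 0, 0], [-0.6, -12, -4, -0.005, 0, -0.006, 0], [-0.9, -17, -4.5, -0.01, 0, -0.01, 0], [-1, -22, -4.5, -0.01, 0, -0.012, 0]]])

```text
t: 13.3
ee_pos: [0.5032, 0.0131, 0.2425]
ee_rot: [0.037, 0.932, -0.013, 0.36]
ft_force: [0.5, -0.1, -0.9]
gripper_width: 0.0005
```

Call:
step_arm(moves=[[[-0.2, -5, 0, 0, 0, 0, 0], [-0.4, -10, 0, -0.005, 0, -0.006, 0], [-0.6, -15, 0, -0.01, 0, -0.012, 0], [-0.6, -20, 0, -0.01, 0, -0.012, 0], [-0.6, -22, 0, -0.01, 0, -0.012, 0]]])

```text
t: 13.8
ee_pos: [0.4898, -0.2115, 0.247]
ee_rot: [0.032, 0.932, -0.013, 0.361]
ft_force: [-0.6, 0.4, -0.5]
gripper_width: -0.0001
```

```bash
python3 - <<'E'
from h import *
s=readout.read_state(); print(s["t"],s["qpos"],s["ft_force"])
t=np.radians(42)
p=dk("R",.006-.14*np.sin(t),0,.086+.14*np.cos(t))
rows(p,lean(-.065,42))
E
```

```text
13.8 [-0.7751 -0.2819 -0.7537  0.4933  0.452  -0.5636] [-0.5626  0.4308 -0.5058]
at [ 0.4898 -0.2115  0.247 ] shift cm [ 2.69 -4.21  5.26] turn [-0.003  0.005 -0.002] |d| 7.25 deg 0.4
```

Call:
step_arm(moves=[[[0.4, -1.5, 0, 0, 0, 0, 0], [1, -3.5, 0.5, 0, 0.005, 0, 0], [2, -4.2, 2, 0, 0.005, 0, 0], [2.7, -4.2, 4, 0, 0.005, 0, 0], [2.7, -4.2, 5.2, 0, 0.005, 0, 0]]])

```text
t: 14.3
ee_pos: [0.5007, -0.2541, 0.1877]
ee_rot: [0.033, 0.934, -0.011, 0.357]
ft_force: [-0.4, 0.4, -0.7]
gripper_width: 0.0002
```

```bash
python3 - <<'E'
from h import *
s=readout.read_state(); print(s["t"],s["ft_force"]); pose=(s["ee_pos"],s["ee_rot"])
t=np.radians(42)
rows(dk("R",.006-.01*np.sin(t),0,.0865+.01*np.cos(t)),lean(-.065,42))
cv2.imwrite("pics/w6.png",cams.snapshot("wrist")); 
for X in [(0,0,.081),(-.1,0,.076),(-.1,.032,.082),(-.1,-.032,.082)]: print(proj("wrist",dk("R",*X),pose))
E
```

```text
14.3 [-0.3888  0.3848 -0.6901]
at [ 0.5007 -0.2541  0.1877] shift cm [-0.36 -0.02 12.91] turn [-0.002 -0.003 -0.005] |d| 12.91 deg 0.4
[251.5485 182.4136]
[250.7343  89.0598]
[299.6593  94.8146]
[201.8547  95.3085]
```

View pics/w6.png

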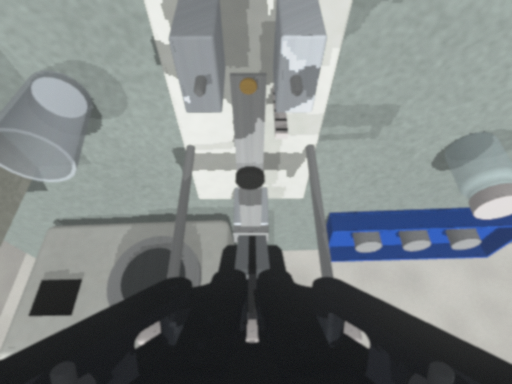

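Call:
step_arm(moves=[[[-0.2, -0.1, 2, 0, 0, 0, 0], [-0.3, -0.1, 5, 0, 0, 0, 0], [-0.4, -0.1, 9, 0, 0, 0, 0], [-0.4, -0.1, 12, 0, 0, 0, 0], [-0.4, -0.1, 12.7, 0, 0, 0, 0]]])

```text
t: 14.85
ee_pos: [0.5886, -0.2594, 0.0921]
ee_rot: [0.033, 0.934, -0.01, 0.355]
ft_force: [-0.6, 0.3, 0.0]
gripper_width: 0.0001
```

```bash
python3 - <<'E'
from h import *
s=readout.read_state(); print(s["t"],s["ft_force"]); pose=(s["ee_pos"],s["ee_rot"])
rows(dk("R",.006,-.001,.0885),lean(-.065,42))
im=cams.snapshot("wrist"); cv2.imwrite("pics/w7.png",cv2.resize(im[120:300,150:350],None,fx=3,fy=3))
im=cams.snapshot("scene"); cv2.imwrite("pics/s7.png",cv2.resize(im[90:220,130:300],None,fx=4,fy=4,interpolation=cv2.INTER_CUBIC))
E
```

```text
14.85 [-0.5546  0.2516  0.0285]
at [ 0.5886 -0.2594  0.0921] shift cm [-0.32 -0.18  0.77] turn [ 0.002 -0.007 -0.006] |d| 0.85 deg 0.5
```

View pics/w7.png

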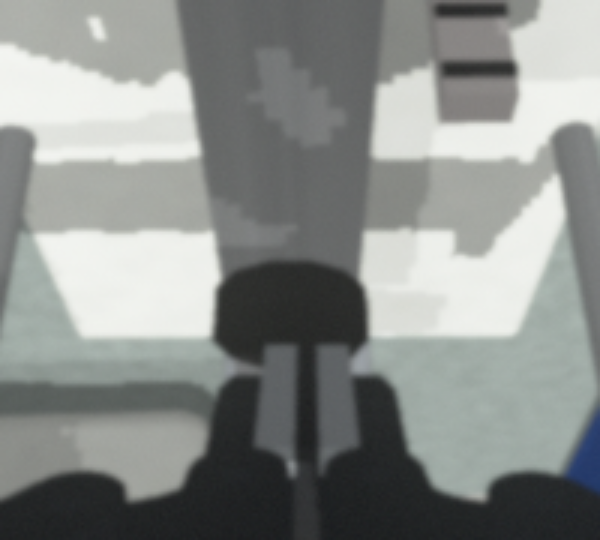

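View pics/s7.png

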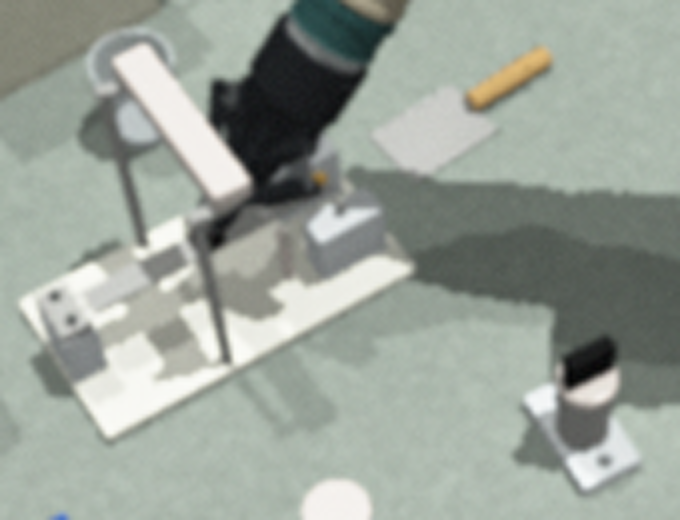

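Call:
step_arm(moves=[[[-0.1, -0.1, 0.2, 0, 0, 0, 0], [-0.2, -0.25, 0.4, 0, 0, 0, 0], [-0.3, -0.25, 0.6, 0, -0.007, 0, 0], [-0.3, -0.25, 0.7, 0, -0.007, 0, 0], [-0.3, -0.25, 0.7, 0, -0.007, 0, 0]]])

```text
t: 15.45
ee_pos: [0.5948, -0.2629, 0.0908]
ee_rot: [0.033, 0.933, -0.01, 0.359]
ft_force: [0.1, -1.0, -0.0]
gripper_width: 0.0001
```

Call:
step_arm(moves=[[[0.03, 0, 0.03, 0, 0, 0, 0], [0.07, 0, 0.07, 0, 0, 0, 0], [0.1, 0, 0.11, 0, 0, 0, 0], [0.14, 0, 0.15, 0, 0, 0, 0], [0.14, 0, 0.15, 0, 0, 0, 0]]])

```text
t: 15.95
ee_pos: [0.5947, -0.2628, 0.0886]
ee_rot: [0.033, 0.933, -0.01, 0.359]
ft_force: [0.9, -0.7, 0.5]
gripper_width: -0.0001
```

```bash
python3 - <<'E'
from h import *
s=readout.read_state(); print(s["t"],s["ft_force"])
rows(dk("R",.006,-.002,.085),lean(-.065,42))
im=cams.snapshot("wrist"); cv2.imwrite("pics/w8.png",cv2.resize(im[120:300,150:350],None,fx=3,fy=3))
im=cams.snapshot("scene"); cv2.imwrite("pics/s8.png",cv2.resize(im[110:180,150:240],None,fx=6,fy=6,interpolation=cv2.INTER_CUBIC))
E
```

```text
15.95 [ 0.9073 -0.7395  0.517 ]
at [ 0.5947 -0.2628  0.0886] shift cm [0.16 0.02 0.35] turn [ 0.001  0.001 -0.006] |d| 0.38 deg 0.3
```

View pics/w8.png

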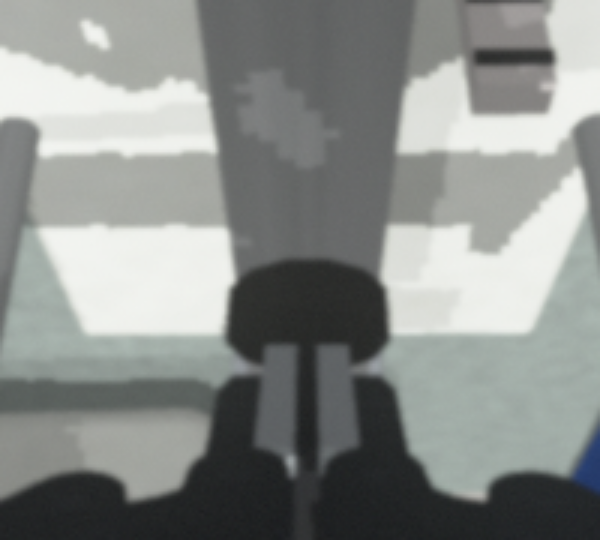

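Call:
step_arm(moves=[[[0.03, 0, 0.03, 0, 0, 0, 0], [0.07, 0, 0.07, 0, 0, 0, 0], [0.1, 0, 0.11, 0, 0, 0, 0], [0.14, 0, 0.15, 0, 0, 0, 0], [0.14, 0, 0.15, 0, 0, 0, 0]]])

```text
t: 16.55
ee_pos: [0.5947, -0.2628, 0.0866]
ee_rot: [0.033, 0.933, -0.01, 0.359]
ft_force: [0.3, 0.6, 0.2]
gripper_width: 0.0004
```

Call:
step_arm(moves=[[[0.03, 0, 0.03, 0, 0, 0, 0], [0.07, 0, 0.07, 0, 0, 0, 0], [0.1, 0, 0.11, 0, 0, 0, 0], [0.14, 0, 0.15, 0, 0, 0, 0], [0.14, 0, 0.15, 0, 0, 0, 0]]])

```text
t: 17.05
ee_pos: [0.5948, -0.2628, 0.0848]
ee_rot: [0.033, 0.933, -0.01, 0.359]
ft_force: [-2.7, 0.5, 3.5]
gripper_width: -0.0003
```

Call:
step_arm(moves=[[[0.03, 0, 0.03, 0, 0, 0, 0], [0.07, 0, 0.07, 0, 0, 0, 0], [0.1, 0, 0.11, 0, 0, 0, 0], [0.14, 0, 0.15, 0, 0, 0, 0], [0.14, 0, 0.15, 0, 0, 0, 0]]])

```text
t: 17.55
ee_pos: [0.5949, -0.2629, 0.083]
ee_rot: [0.033, 0.933, -0.01, 0.359]
ft_force: [-4.6, 1.3, 6.1]
gripper_width: 0.0
```

Call:
step_arm(moves=[[[0.03, 0, 0.03, 0, 0, 0, 0], [0.06, 0, 0.07, 0, 0, 0, 0], [0.08, 0, 0.09, 0, 0, 0, 0], [0.08, 0, 0.09, 0, 0, 0, 0], [0.08, 0, 0.09, 0, 0, 0, 0]]])

```text
t: 18.05
ee_pos: [0.595, -0.2629, 0.0822]
ee_rot: [0.033, 0.932, -0.01, 0.36]
ft_force: [-5.3, 1.2, 7.5]
gripper_width: 0.0003
```

```bash
python3 - <<'E'
from h import *
im=cams.snapshot("wrist"); cv2.imwrite("pics/w9.png",im)
f=[]
for i in range(5): cams.snapshot("top"); f.append(readout.read_state()["ft_force"])
print(np.mean(f,0),np.std(f,0),readout.read_state()["ee_pos"])
E
```

```text
[-5.1244  1.1685  7.4572] [0.7453 0.2346 0.1566] [ 0.5949 -0.263   0.0822]
```

Call:
step_arm(moves=[[[0.03, 0, 0.035, 0, 0, 0, 0], [0.03, 0, 0.035, 0, 0, 0, 0], [0.03, 0, 0.035, 0, 0, 0, 0], [0.03, 0, 0.035, 0, 0, 0, 0], [0.03, 0, 0.035, 0, 0, 0, 0]]])

```text
t: 18.85
ee_pos: [0.5951, -0.263, 0.0822]
ee_rot: [0.032, 0.932, -0.01, 0.36]
ft_force: [-5.1, 1.4, 6.3]
gripper_width: 0.0002
```

```bash
python3 - <<'E'
from h import *
f=[]
for i in range(14): cams.snapshot("top"); f.append(readout.read_state()["ft_force"])
print(np.mean(f,0),np.std(f,0),readout.read_state()["ee_pos"],readout.read_state()["t"])
E
```

```text
[-5.2438  1.1581  7.1687] [0.411  0.4651 0.343 ] [ 0.5951 -0.263   0.0822] 19.55
```

View pics/w9.png

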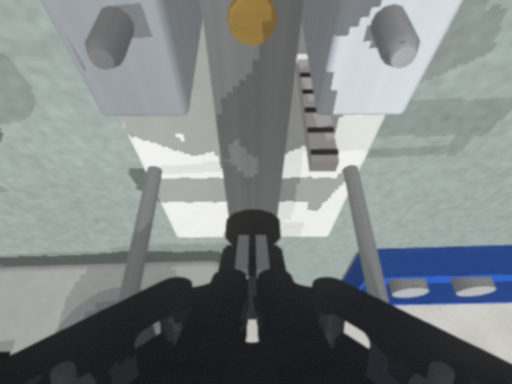

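Call:
step_arm(moves=[[[0.06, 0, 0.07, 0, 0, 0, 0], [0.06, 0, 0.07, 0, 0, 0, 0], [0.06, 0, 0.07, 0, 0, 0, 0], [0.06, 0, 0.07, 0, 0, 0, 0], [0.06, 0, 0.07, 0, 0, 0, 0]]])

```text
t: 20.05
ee_pos: [0.5953, -0.2631, 0.0819]
ee_rot: [0.032, 0.932, -0.011, 0.361]
ft_force: [-4.6, 1.3, 7.9]
gripper_width: 0.0003
```

```bash
python3 - <<'E'
from h import *
f=[]
for i in range(14): cams.snapshot("top"); f.append(readout.read_state()["ft_force"])
print(np.mean(f,0),np.std(f,0),readout.read_state()["ee_pos"],readout.read_state()["t"])
E
```

```text
[-5.2539  1.3585  7.4556] [0.5688 0.5708 0.5649] [ 0.5954 -0.2631  0.0819] 20.75
```

Call:
step_arm(moves=[[[-0.1, 0, -0.1, 0, 0, 0, 0], [-0.25, 0, -0.25, 0, 0, 0, 0], [-0.4, 0, -0.45, 0, 0, 0, 0], [-0.5, 0, -0.6, 0, 0, 0, 0], [-0.55, 0, -0.65, 0, 0, 0, 0]]])

```text
t: 21.25
ee_pos: [0.5949, -0.263, 0.0901]
ee_rot: [0.032, 0.932, -0.01, 0.36]
ft_force: [-0.0, 0.6, -0.3]
gripper_width: 0.0002
```

Call:
step_arm(moves=[[[0, 0, -1.5, 0, 0, 0, 0], [0, 0, -4, 0, 0, 0, 0], [0, 0, -8, 0, 0, 0, 0], [0, 0, -12, 0, 0, 0, 0], [0, 0, -16, 0, 0, 0, 0]]])

```text
t: 21.75
ee_pos: [0.4862, -0.2554, 0.2089]
ee_rot: [0.032, 0.932, -0.01, 0.36]
ft_force: [0.0, -0.7, 1.0]
gripper_width: 0.0002
```

```bash
python3 - <<'E'
from h import *
s=readout.read_state(); print(s["t"],s["qpos"],s["ft_force"])
rows([.38,.02,.25],lean(-.15,0))
p=s["ee_pos"]; rows([p[0]-.03,p[1]+.05,.27],lean(-.15,0))
E
```

```text
21.75 [-0.867  -0.179  -0.7626  0.426   0.5049 -0.6491] [ 0.0065 -0.6649  0.9592]
at [ 0.4862 -0.2554  0.2089] shift cm [  6.55  26.78 -11.33] turn [0.035 0.736 0.077] |d| 29.81 deg 42.4
at [ 0.4862 -0.2554  0.2089] shift cm [-1.62  4.81 -6.75] turn [0.035 0.736 0.077] |d| 8.45 deg 42.4
```

Call:
step_arm(moves=[[[0, 1, -4, 0.007, 0.14, 0.015, 0], [1, 6, -8, 0.014, 0.28, 0.03, 0], [2, 11, -11, 0.021, 0.42, 0.045, 0], [3.5, 16, -13, 0.028, 0.57, 0.06, 0], [4.5, 20, -13, 0.035, 0.72, 0.077, 0]]])

```text
t: 22.25
ee_pos: [0.3858, -0.0717, 0.2797]
ee_rot: [0.076, 0.997, -0.002, 0.012]
ft_force: [1.6, -0.8, 0.2]
gripper_width: 0.0001
```

```bash
python3 - <<'E'
from h import *
rows([.40,.015,.27],lean(-.15,0))
E
```

```text
at [ 0.3858 -0.0717  0.2797] shift cm [-0.07  8.79  0.94] turn [-0.003  0.024 -0.002] |d| 8.84 deg 1.4
```

Call:
step_arm(moves=[[[0, 3, 0, 0, 0.02, 0, 3], [0, 6, 0.5, 0, 0.024, 0, 6], [0, 8.5, 0.9, 0, 0.024, 0, 6], [0, 8.8, 0.9, 0, 0.024, 0, 6], [0, 8.8, 0.9, 0, 0.024, 0, 6]]])

```text
t: 22.75
ee_pos: [0.399, 0.0155, 0.2701]
ee_rot: [0.075, 0.997, -0.002, -0.001]
ft_force: [-0.7, -1.4, -0.7]
gripper_width: 0.0603
```

```bash
python3 - <<'E'
from h import *
s=readout.read_state(); pose=(s["ee_pos"],s["ee_rot"]); np.savez("w10.npz",p=pose[0],q=pose[1])
print(s["t"],s["ee_pos"],s["qd"])
im=cams.snapshot("wrist"); cv2.imwrite("pics/w10.png",im); cv2.imwrite("pics/w10c.png",cv2.resize(im[140:280,160:340],None,fx=4,fy=4,interpolation=cv2.INTER_CUBIC))
E
```

```text
22.75 [0.399  0.0155 0.2701] [-0.0335 -0.0072  0.0038  0.0008 -0.0045 -0.004 ]
```

View pics/w10.png

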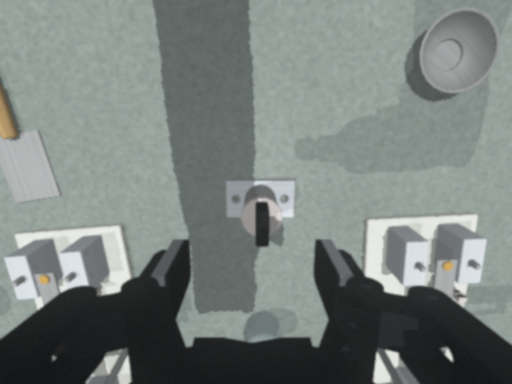

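View pics/w10c.png

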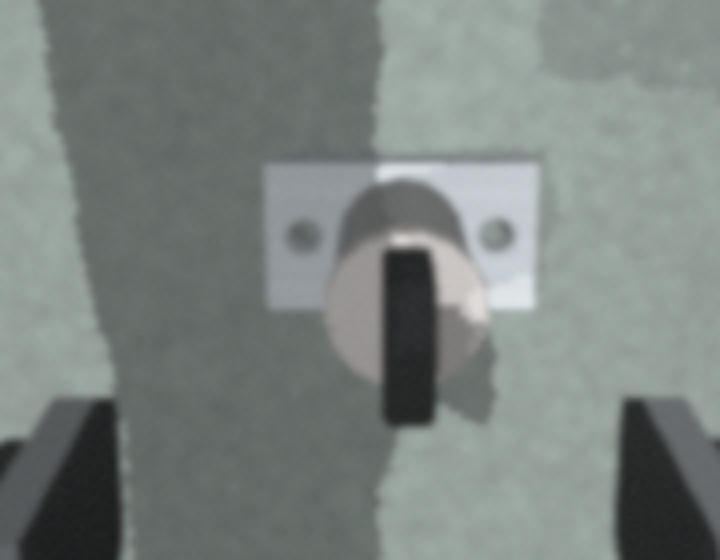

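```bash
python3 - <<'E'
from h import *
d=np.load("w10.npz"); pose=(d["p"],d["q"])
P=up([(304,236),(497,235)],4,(160,140)); X=np.array([onz("wrist",p,.014,pose) for p in P]); w=X[1]-X[0]; print("holes",X,X.mean(0),np.arctan2(w[1],w[0])-np.pi/2,np.linalg.norm(w))
P=up([(383,424),(436,424)],4,(160,140)); X=np.array([onz("wrist",p,.124,pose) for p in P]); print("grip far end",X, X.mean(0)-.02*np.array([np.cos(.15),-np.sin(.15),0]))
P=up([(408,310)],4,(160,140)); print("lid c",onz("wrist",P[0],.09,pose))
P=up([(264,162),(540,162),(537,310),(264,310)],4,(160,140)); X=np.array([onz("wrist",p,.014,pose) for p in P]); print(X.mean(0))
E
```

```text
holes [[ 0.4394 -0.0135  0.014 ]
 [ 0.4485  0.05    0.014 ]] [0.444  0.0183 0.014 ] -0.14321305802694484 0.0641830041950585
grip far end [[0.4611 0.0091 0.124 ]
 [0.463  0.0223 0.124 ]] [0.4423 0.0187 0.124 ]
lid c [0.4438 0.0188 0.09  ]
[0.4446 0.0184 0.014 ]
```

```bash
python3 - <<'E'
from h import *
rows([.444,.0185,.17],lean(-.145,0))
rows([.444,.0185,.094],lean(-.145,0))
E
```

```text
at [0.3991 0.0149 0.2703] shift cm [-4.38  1.07 10.02] turn [-0.004 -0.    -0.006] |d| 10.99 deg 0.4
at [0.3991 0.0149 0.2703] shift cm [-4.39  1.1  17.62] turn [-0.004 -0.    -0.006] |d| 18.19 deg 0.4
```

Call:
step_arm(moves=[[[-1.5, 0.4, 1, -0.002, 0, -0.003, 5], [-3.5, 0.8, 3, -0.004, 0, -0.006, 5], [-4.4, 1.1, 6, -0.004, 0, -0.006, 5], [-4.4, 1.1, 9, -0.004, 0, -0.006, 5], [-4.4, 1.1, 11, -0.004, 0, -0.006, 5]]])

```text
t: 23.3
ee_pos: [0.4434, 0.0172, 0.1584]
ee_rot: [0.074, 0.997, -0.0, -0.001]
ft_force: [-0.4, -0.4, 0.2]
gripper_width: 0.0497
```

```bash
python3 - <<'E'
from h import *
rows([.444,.0185,.094],lean(-.145,0))
s=readout.read_state();print(s["gripper_width"],s["ft_force"])
im=cams.snapshot("wrist"); cv2.imwrite("pics/w11.png",im)
E
```

```text
at [0.4434 0.0172 0.1584] shift cm [-0.05  0.14  6.44] turn [-0.    -0.002 -0.003] |d| 6.44 deg 0.2
0.04966760372138326 [-0.425  -0.402   0.1721]
```

View pics/w11.png

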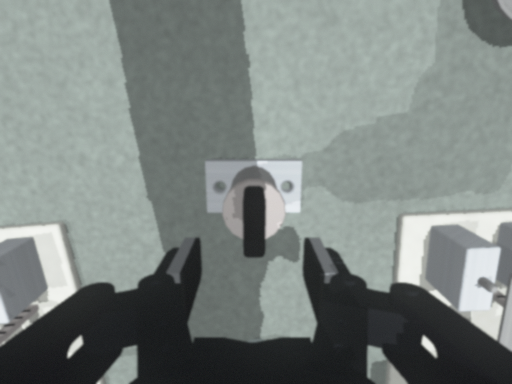

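Call:
step_arm(moves=[[[0, 0.1, 1.2, 0, 0, 0, 5], [-0.1, 0.1, 3, 0, 0, 0, 5], [-0.1, 0.1, 5, 0, 0, 0, 5], [-0.1, 0.1, 6.2, 0, 0, 0, 5], [-0.1, 0.1, 6.4, 0, 0, 0, 5]]])

```text
t: 23.85
ee_pos: [0.4407, 0.0176, 0.0907]
ee_rot: [0.075, 0.997, -0.0, -0.005]
ft_force: [0.5, -0.2, 0.5]
gripper_width: 0.0502
```

Call:
step_arm(moves=[[[0, 0, 0, 0, 0, 0, 3], [0, 0, 0, 0, 0, 0, 1.8], [0, 0, 0, 0, 0, 0, 1], [0, 0, 0, 0, 0, 0, 0.5], [0, 0, 0, 0, 0, 0, 0.5]]], squeeze=50)

```text
t: 24.35
ee_pos: [0.4416, 0.0178, 0.0915]
ee_rot: [0.074, 0.997, 0.0, -0.004]
ft_force: [-0.3, 2.2, 2.2]
gripper_width: 0.0131
```

```bash
python3 - <<'E'
from h import *
s=readout.read_state();print(s["t"],s["ee_pos"],s["gripper_width"],s["ft_force"],s["torque"])
s=readout.read_state(); pose=(s["ee_pos"],s["ee_rot"]); 
im=cams.snapshot("wrist"); cv2.imwrite("pics/w12.png",im)
E
```

```text
24.35 [0.4416 0.0178 0.0915] 0.013050166451895889 [-0.2914  2.2124  2.1535] [ 0.2359 -0.1054 -0.0501]
```

View pics/w12.png

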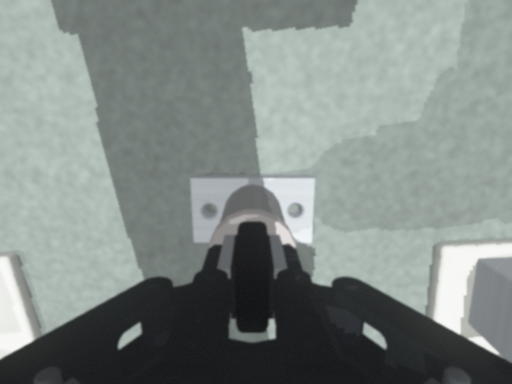

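Call:
step_arm(moves=[[[0, 0, -0.3, 0, 0, 0, 0.5], [0, 0, -0.8, 0, 0, 0, 0.5], [0, 0, -2, 0, -0.004, 0, 0.5], [0, 0, -3, 0, -0.008, 0, 0.5], [0, 0, -3.5, 0, -0.008, 0, 0.5]]])

```text
t: 24.9
ee_pos: [0.4425, 0.0177, 0.1279]
ee_rot: [0.074, 0.997, -0.0, 0.001]
ft_force: [0.5, 0.1, -5.6]
gripper_width: 0.0134
```

```bash
python3 - <<'E'
from h import *
f=[]
for i in range(3):
    s=readout.read_state(); pose=(s["ee_pos"],s["ee_rot"]); im=cams.snapshot("wrist"); f.append(s["ft_force"])
print(s["t"],s["ee_pos"],s["ee_rot"],s["gripper_width"],np.mean(f,0),s["torque"])
np.savez("w13.npz",p=pose[0],q=pose[1]); cv2.imwrite("pics/w13.png",im); cv2.imwrite("pics/w13c.png",cv2.resize(im[160:280,160:340],None,fx=4,fy=4,interpolation=cv2.INTER_CUBIC))
p=dk("R",-.1,.13,.24); rows(p,lean(-.065,0))
E
```

```text
25.0 [0.443  0.0177 0.1279] [ 0.0745  0.9972 -0.0003  0.0014] 0.013358096711423652 [ 0.0781  0.088  -5.7577] [-0.0129  0.0643  0.0762]
at [0.4425 0.0177 0.1272] shift cm [ -7.68 -13.2  -11.26] turn [-0.     0.002 -0.084] |d| 18.97 deg 4.8
```

View pics/w13c.png

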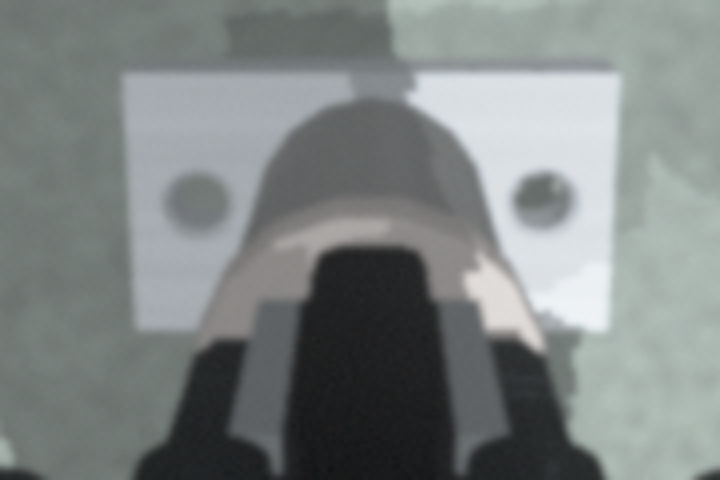

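```bash
python3 - <<'E'
from h import *
c=cams.camera_info("wrist"); T=c["T_tool_cam"]
def tool(uv,z):
    d=T[:3,:3]@np.linalg.inv(c["K"])@[uv[0],uv[1],1]; o=T[:3,3]; return o+d*(z-o[2])/d[2]
for z in (.0755,.0775,.0795):
    H=np.array([tool(p,z) for p in up([(197,203),(545,200)],4,(160,160))]); w=H[1]-H[0]
    print(z,H,H.mean(0),np.linalg.norm(w[:2]),"ang",np.arctan2(w[0],w[1]))
H=np.array([tool(p,.0775) for p in up([(123,72),(620,72),(608,331),(136,329)],4,(160,160))]);print(H,H.mean(0))
E
```

```text
0.0755 [[-0.0024 -0.0316  0.0755]
 [-0.0018  0.0323  0.0755]] [-0.0021  0.0004  0.0755] 0.06393334010516985 ang 0.0094935552485023
0.0775 [[-0.003  -0.0319  0.0775]
 [-0.0024  0.0326  0.0775]] [-0.0027  0.0004  0.0775] 0.06452082971479695 ang 0.009493555248502206
0.0795 [[-0.0037 -0.0322  0.0795]
 [-0.0031  0.0329  0.0795]] [-0.0034  0.0004  0.0795] 0.06510831932442407 ang 0.009493555248502539
[[ 0.0217 -0.0443  0.0775]
 [ 0.0218  0.0452  0.0775]
 [-0.0287  0.0457  0.0775]
 [-0.0283 -0.0445  0.0775]] [-0.0034  0.0005  0.0775]
```

Call:
step_arm(moves=[[[0, 0, -2, 0, 0, 0, 0.5], [0, -1, -5, 0, 0, -0.02, 0.5], [-2, -4, -8, 0, 0, -0.04, 0.5], [-4, -7, -10.5, 0, 0, -0.06, 0.5], [-6, -10, -11.2, 0, 0, -0.08, 0.5]]])

```text
t: 25.55
ee_pos: [0.489, -0.0916, 0.2425]
ee_rot: [0.034, 0.999, -0.001, 0.004]
ft_force: [1.3, 0.2, -6.9]
gripper_width: 0.0135
```

Call:
step_arm(moves=[[[-0.8, -1.5, 0, 0, 0, 0, 0.5], [-1.3, -2.5, 0, 0, 0, 0, 0.5], [-1.4, -2.7, 0, 0, 0, 0, 0.5], [-1.4, -2.7, 0, 0, 0, 0, 0.5], [-1.4, -2.7, 0, 0, 0, 0, 0.5]]])

```text
t: 26.05
ee_pos: [0.4999, -0.1181, 0.2416]
ee_rot: [0.033, 0.999, -0.0, 0.002]
ft_force: [-0.6, 0.3, -5.8]
gripper_width: 0.0137
```

```bash
python3 - <<'E'
from h import *
s=readout.read_state(); pose=(s["ee_pos"],s["ee_rot"]); im=cams.snapshot("wrist")
print(s["t"],s["ee_pos"],s["ee_rot"],s["gripper_width"],s["ft_force"],s["qpos"])
np.savez("w14.npz",p=pose[0],q=pose[1]); cv2.imwrite("pics/w14.png",im)
for X in [(-.1,0,.076),(-.1,.032,.082),(-.1,-.032,.082)]: print(proj("wrist",dk("R",*X),pose))
E
```

```text
26.05 [ 0.4999 -0.1181  0.2416] [ 0.0333  0.9994 -0.0002  0.0022] 0.01367806691448105 [-0.5664  0.2979 -5.7572] [-0.3585  0.0702 -0.2522  1.2441  0.001  -0.2919]
[117.358  179.3744]
[147.0683 180.6484]
[ 82.6174 180.7168]
```

View pics/w14.png

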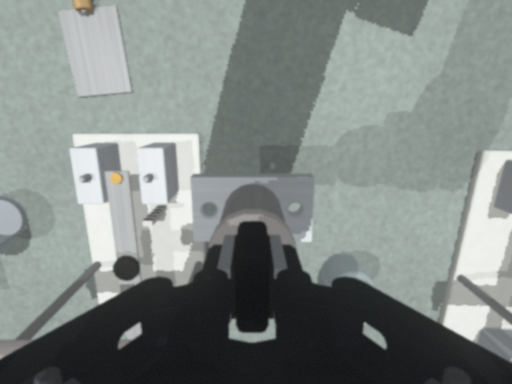

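```bash
python3 - <<'E'
import cv2
im=cv2.imread("pics/w14.png"); cv2.imwrite("pics/w14c.png",cv2.resize(im[130:220,65:185],None,fx=6,fy=6,interpolation=cv2.INTER_CUBIC))
im=cv2.imread("pics/w6.png"); cv2.imwrite("pics/w6c.png",cv2.resize(im[60:200,180:320],None,fx=4,fy=4,interpolation=cv2.INTER_CUBIC))
E
```

```text
(no output)
```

View pics/w14c.png

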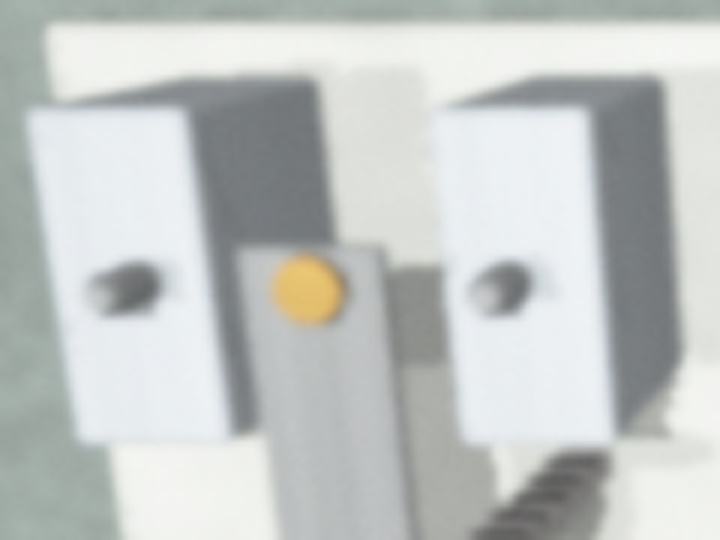

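View pics/w6c.png

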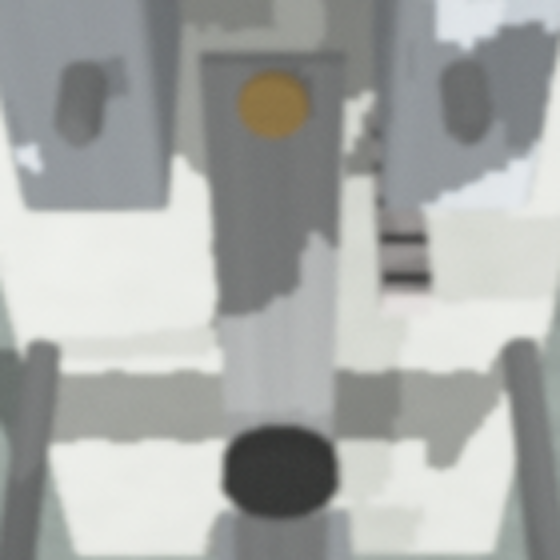

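```bash
python3 - <<'E'
from h import *
d=np.load("w14.npz"); pose=(d["p"],d["q"])
f=lambda P,z:np.array([onz("wrist",p,z,pose) for p in up(P,6,(65,130))])
X=f([(102,295),(487,298)],.082); w=X[1]-X[0]; print("pegs",X,X.mean(0),np.linalg.norm(w),"yaw",np.arctan2(w[1],w[0])-np.pi/2)
print("stud",f([(308,289)],.076))
A=f([(28,108),(187,108),(235,438),(82,440)],.068);B=f([(432,104),(588,106),(615,440),(463,442)],.068)
print("rails",A.mean(0),B.mean(0),(A.mean(0)+B.mean(0))/2); w=B.mean(0)-A.mean(0);print(np.linalg.norm(w),np.arctan2(w[1],w[0])-np.pi/2); e=A[2]+A[3]+B[2]+B[3]-A[0]-A[1]-B[0]-B[1]; print("yaw x",np.arctan2(e[1],e[0]),np.linalg.norm(e)/4)
# holes in hand, same image
im=cv2.imread("pics/w14.png"); cv2.imwrite("pics/w14h.png",cv2.resize(im[160:280,160:340],None,fx=4,fy=4,interpolation=cv2.INTER_CUBIC))
t=np.radians(42)
# w6 pose approx from printed values
pose=(np.array([.5007,-.2541,.1877]),np.array([.033,.934,-.011,.357])/np.linalg.norm([.033,.934,-.011,.357]))
f=lambda P,z:np.array([onz("wrist",p,z,pose) for p in up(P,4,(180,60))])
X=f([(75,130),(468,128)],.082); print("w6 pegs",X.mean(0)); print("stud",f([(274,103)],.076),"pad",f([(280,465)],.081))
E
```

```text
pegs [[ 0.4861 -0.2863  0.082 ]
 [ 0.4908 -0.223   0.082 ]] [ 0.4884 -0.2546  0.082 ] 0.06355402363462981 yaw -0.07405926969203414
stud [[ 0.4885 -0.2549  0.076 ]]
rails [ 0.486  -0.2883  0.068 ] [ 0.4904 -0.2209  0.068 ] [ 0.4882 -0.2546  0.068 ]
0.06746027405757028 -0.06511772351511014
yaw x -0.06451356875752735 0.05854780293709363
w6 pegs [ 0.4879 -0.2558  0.082 ]
stud [[ 0.4875 -0.2553  0.076 ]] pad [[ 0.5801 -0.2613  0.081 ]]
```

View pics/w14h.png

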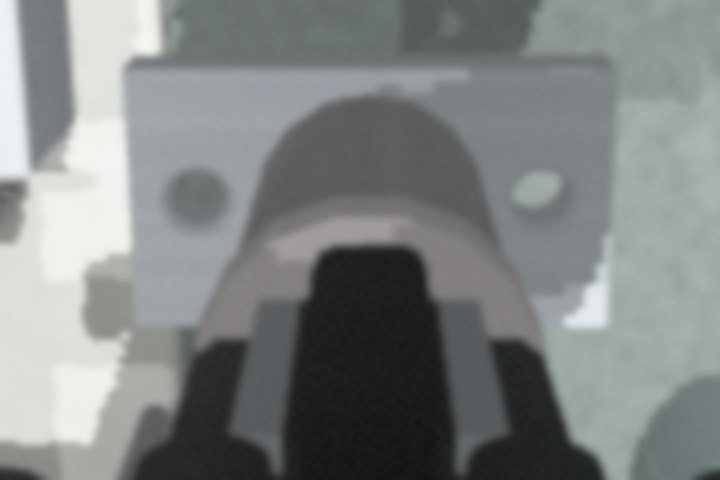

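```bash
python3 - <<'E'
from h import *
rows([.4861,-.2546,.2416],lean(-.066,0))
E
```

```text
at [ 0.5001 -0.1182  0.2419] shift cm [  0.49 -13.7    0.04] turn [-0.001  0.005 -0.   ] |d| 13.71 deg 0.3
```

Call:
step_arm(moves=[[[0.1, -2, 0, 0, 0.004, 0, 0.5], [0.2, -5.5, 0, 0, 0.004, 0, 0.5], [0.4, -9.5, 0, 0, 0.004, 0, 0.5], [0.5, -12.7, 0, 0, 0.004, 0, 0.5], [0.5, -13.7, 0, 0, 0.004, 0, 0.5]]])

```text
t: 26.6
ee_pos: [0.4858, -0.2567, 0.2419]
ee_rot: [0.034, 0.999, -0.001, 0.001]
ft_force: [-0.2, 0.6, -5.0]
gripper_width: 0.0131
```

```bash
python3 - <<'E'
from h import *
rows([.4861,-.2546,.19],lean(-.066,0))
E
```

```text
at [ 0.4858 -0.2567  0.2419] shift cm [-0.01  0.23  5.19] turn [-0.002  0.001 -0.002] |d| 5.2 deg 0.2
```

Call:
step_arm(moves=[[[0, 0.1, 1.2, 0, 0, 0, 0.5], [0, 0.2, 2.8, 0, 0, 0, 0.5], [0, 0.2, 4.2, 0, 0, 0, 0.5], [0, 0.2, 5, 0, 0, 0, 0.5], [0, 0.2, 5.2, 0, 0, 0, 0.5]]])

```text
t: 27.1
ee_pos: [0.485, -0.2531, 0.1879]
ee_rot: [0.033, 0.999, -0.0, -0.001]
ft_force: [0.1, -0.3, -6.0]
gripper_width: 0.013
```

```bash
python3 - <<'E'
from h import *
rows([.4861,-.2546,.18],lean(-.066,0))
s=readout.read_state(); pose=(s["ee_pos"],s["ee_rot"]); im=cams.snapshot("wrist"); np.savez("w15.npz",p=pose[0],q=pose[1])
cv2.imwrite("pics/w15.png",im); cv2.imwrite("pics/w15c.png",cv2.resize(im[160:280,160:340],None,fx=4,fy=4,interpolation=cv2.INTER_CUBIC))
s=cams.snapshot("scene");cv2.imwrite("pics/s15.png",cv2.resize(s[100:180,180:280],None,fx=6,fy=6,interpolation=cv2.INTER_CUBIC))
print(s.shape,readout.read_state()["ft_force"])
E
```

```text
at [ 0.485  -0.2531  0.1879] shift cm [-0.13 -0.14  0.79] turn [-0.    -0.002 -0.001] |d| 0.81 deg 0.1
(384, 512, 3) [-0.4303  0.4363 -4.8013]
```

View pics/w15c.png

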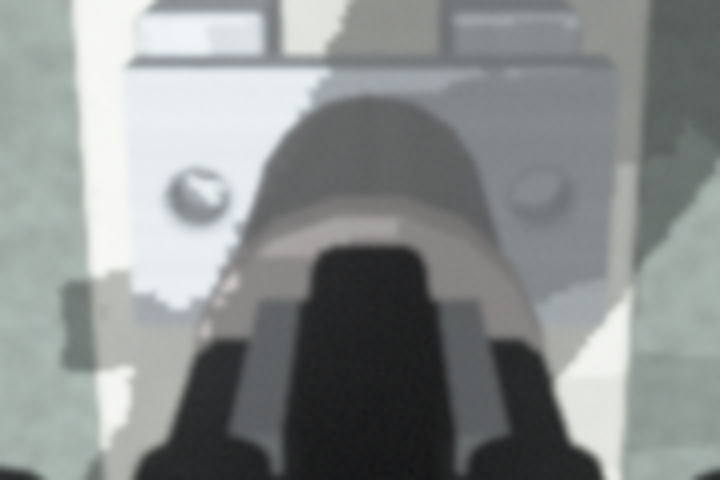

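View pics/s15.png

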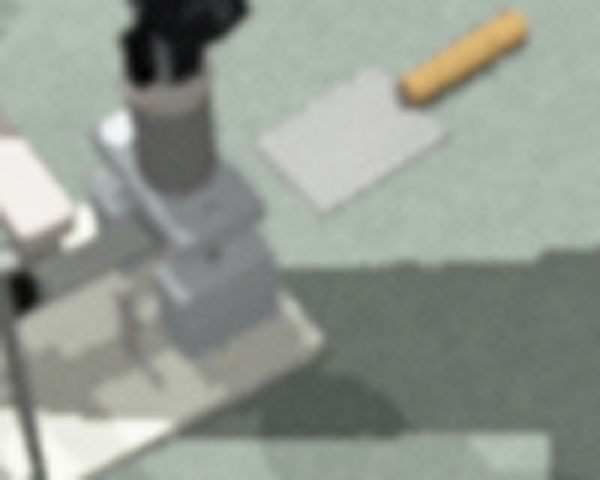

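```bash
python3 - <<'E'
from h import *
d=np.load("w15.npz"); pose=(d["p"],d["q"])
im=cv2.imread("pics/w15.png"); cv2.imwrite("pics/w15d.png",cv2.resize(im[140:190,180:320],None,fx=5,fy=5,interpolation=cv2.INTER_CUBIC))
f=lambda P,z:np.array([onz("wrist",p,z,pose) for p in up(P,4,(160,160))])
E=f([(140,12),(265,12),(455,12),(580,12)],.068); print(E)
R=Ro.from_euler('z',-.066)
print("seat from rail end", E.mean(0)+R.apply([.03,0,0]))
zt=pose[0][2]-.0775
F=f([(126,66),(617,66)],zt); print(F, F.mean(0)+R.apply([.025,0,0]))
H=f([(197,196),(541,193)],zt); print(H,H.mean(0))
E
```

```text
[[ 0.4558 -0.2999  0.068 ]
 [ 0.4575 -0.2735  0.068 ]
 [ 0.4602 -0.2332  0.068 ]
 [ 0.462  -0.2068  0.068 ]]
seat from rail end [ 0.4888 -0.2553  0.068 ]
[[ 0.4591 -0.2953  0.1104]
 [ 0.465  -0.2071  0.1104]] [ 0.487  -0.2528  0.1104]
[[ 0.4844 -0.285   0.1104]
 [ 0.488  -0.2215  0.1104]] [ 0.4862 -0.2533  0.1104]
```

View pics/w15d.png

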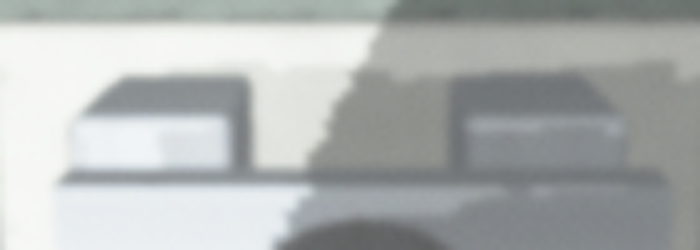

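```bash
python3 - <<'E'
from h import *
rows([.4870,-.2556,.183],lean(-.066,0))
E
```

```text
at [ 0.4859 -0.2542  0.1895] shift cm [-0.12 -0.13  0.65] turn [-0.002  0.001 -0.001] |d| 0.67 deg 0.1
```

Call:
step_arm(moves=[[[-0.06, -0.07, 0.2, 0, 0, 0, 0.5], [-0.12, -0.13, 0.4, -0.001, 0, 0, 0.5], [-0.12, -0.13, 0.6, -0.001, 0, 0, 0.5], [-0.12, -0.13, 0.6, -0.001, 0, 0, 0.5], [-0.12, -0.13, 0.6, -0.001, 0, 0, 0.5]]])

```text
t: 27.7
ee_pos: [0.487, -0.2557, 0.1835]
ee_rot: [0.034, 0.999, -0.0, 0.0]
ft_force: [1.0, 0.3, -5.9]
gripper_width: 0.0129
```

```bash
python3 - <<'E'
from h import *
cams.snapshot("top")
s=readout.read_state(); pose=(s["ee_pos"],s["ee_rot"]); im=cams.snapshot("wrist"); np.savez("w16.npz",p=pose[0],q=pose[1])
print(s["t"]); rows([.4870,-.2556,.175],lean(-.066,0),s=s)
print(readout.read_state()["ee_pos"],s["ft_force"])
cv2.imwrite("pics/w16d.png",cv2.resize(im[140:220,180:320],None,fx=5,fy=5,interpolation=cv2.INTER_CUBIC))
E
```

```text
27.75
at [ 0.487  -0.2557  0.1836] shift cm [0.01 0.01 0.86] turn [-0.001  0.001 -0.002] |d| 0.86 deg 0.1
[ 0.4871 -0.2557  0.1836] [ 0.2739  0.0962 -6.993 ]
```

View pics/w16d.png

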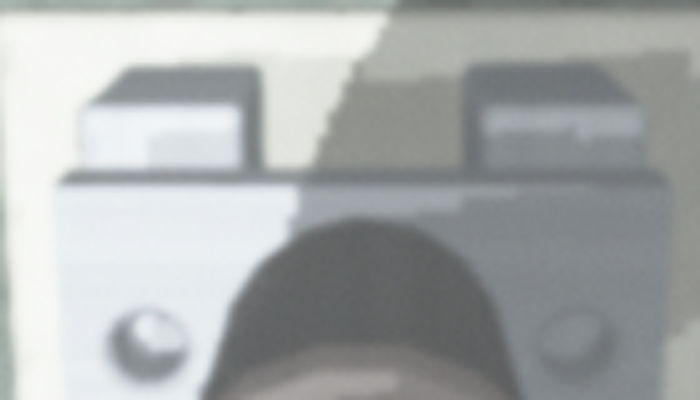

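```bash
python3 - <<'E'
from h import *
d=np.load("w16.npz"); pose=(d["p"],d["q"])
f=lambda P,z:np.array([onz("wrist",p,z,pose) for p in up(P,5,(180,140))])
R=Ro.from_euler('z',-.066)
E=f([(82,104),(645,105)],.068); print("seat",E.mean(0)+R.apply([.03,0,0]))
for k in (.0765,.0785):
    zt=pose[0][2]-k
    F=f([(60,183),(668,183)],zt); print("foot",F.mean(0)+R.apply([.025,0,0])); H=f([(147,345),(575,342)],zt); print("holes",H.mean(0))
E
```

```text
seat [ 0.4889 -0.2555  0.068 ]
foot [ 0.4891 -0.2555  0.1071]
holes [ 0.4882 -0.2559  0.1071]
foot [ 0.4895 -0.2555  0.1051]
holes [ 0.4888 -0.2559  0.1051]
```

Call:
step_arm(moves=[[[0, 0, 0.2, 0, 0, 0, 0.5], [0, 0, 0.5, 0, 0, 0, 0.5], [0, 0, 0.8, 0, 0, 0, 0.5], [0, 0, 1.0, 0, 0, 0, 0.5], [0, 0, 1.0, 0, 0, 0, 0.5]]])

```text
t: 28.3
ee_pos: [0.4867, -0.2554, 0.173]
ee_rot: [0.034, 0.999, -0.0, -0.0]
ft_force: [-0.1, 0.1, -6.4]
gripper_width: 0.0132
```

Call:
step_arm(moves=[[[0, 0, 0.1, 0, 0, 0, 0.5], [0, 0, 0.2, 0, 0, 0, 0.5], [0, 0, 0.3, 0, 0, 0, 0.5], [0, 0, 0.4, 0, 0, 0, 0.5], [0, 0, 0.4, 0, 0, 0, 0.5]]])

```text
t: 28.8
ee_pos: [0.4866, -0.2554, 0.1688]
ee_rot: [0.034, 0.999, -0.0, -0.0]
ft_force: [0.6, -0.6, -6.7]
gripper_width: 0.0134
```

```bash
python3 - <<'E'
from h import *
s=readout.read_state(); im=cams.snapshot("wrist")
print(s["t"],s["ft_force"],s["torque"]); rows([.4870,-.2556,.161],lean(-.066,0),s=s)
cv2.imwrite("pics/w17d.png",cv2.resize(im[140:220,180:320],None,fx=5,fy=5,interpolation=cv2.INTER_CUBIC))
E
```

```text
28.8 [ 0.6345 -0.6243 -6.6869] [-0.0249  0.0121  0.0091]
at [ 0.4866 -0.2554  0.1688] shift cm [-0.04 -0.02  0.78] turn [-0.    -0.    -0.002] |d| 0.78 deg 0.1
```

View pics/w17d.png

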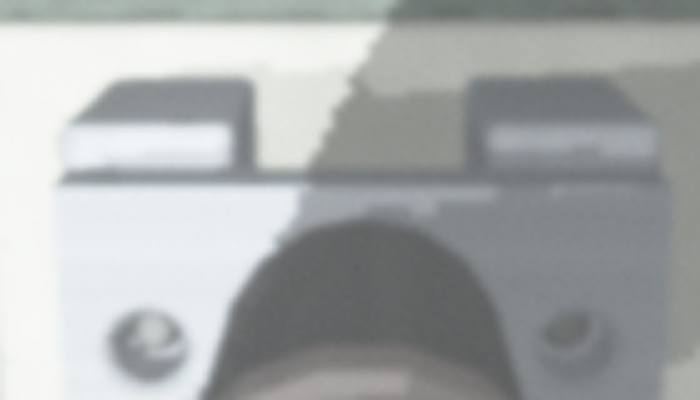

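Call:
step_arm(moves=[[[-0.03, 0, 0.1, 0, 0, 0, 0.5], [-0.03, 0, 0.2, 0, 0, 0, 0.5], [-0.03, 0, 0.3, 0, 0, 0, 0.5], [-0.03, 0, 0.4, 0, 0, 0, 0.5], [-0.03, 0, 0.4, 0, 0, 0, 0.5]]])

```text
t: 29.35
ee_pos: [0.4871, -0.2555, 0.165]
ee_rot: [0.034, 0.999, -0.0, 0.0]
ft_force: [-0.6, -0.3, -4.6]
gripper_width: 0.0131
```

Call:
step_arm(moves=[[[0, 0, 0.1, 0, 0, 0, 0.5], [0, 0, 0.2, 0, 0, 0, 0.5], [0, 0, 0.25, 0, 0, 0, 0.5], [0, 0, 0.3, 0, 0, 0, 0.5], [0, 0, 0.3, 0, 0, 0, 0.5]]])

```text
t: 29.85
ee_pos: [0.4871, -0.2555, 0.162]
ee_rot: [0.034, 0.999, -0.0, 0.0]
ft_force: [-0.2, -0.1, -4.2]
gripper_width: 0.0135
```

```bash
python3 - <<'E'
from h import *
s=readout.read_state(); im=cams.snapshot("wrist")
print(s["t"],s["ft_force"],s["torque"]); rows([.4870,-.2556,.1595],lean(-.066,0),s=s)
cv2.imwrite("pics/w18d.png",cv2.resize(im[140:220,180:320],None,fx=5,fy=5,interpolation=cv2.INTER_CUBIC))
E
```

```text
29.85 [-0.1901 -0.0708 -4.1769] [ 0.0696  0.1008 -0.013 ]
at [ 0.4871 -0.2555  0.162 ] shift cm [ 0.01 -0.01  0.25] turn [-0.001  0.    -0.002] |d| 0.25 deg 0.1
```

View pics/w18d.png

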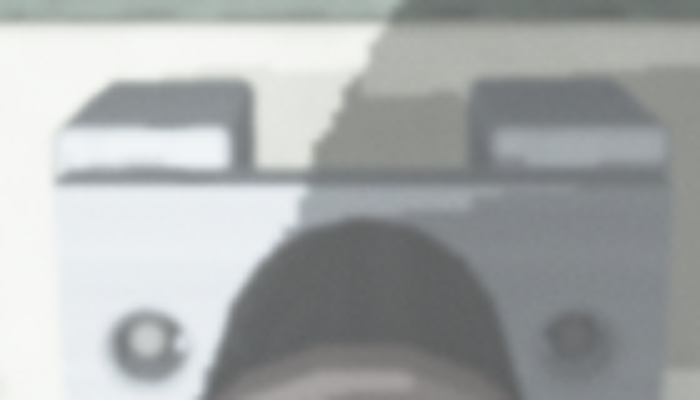

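Call:
step_arm(moves=[[[0, 0, 0.1, 0, 0, 0, 0.5], [0, 0, 0.15, 0, 0, 0, 0.5], [0, 0, 0.2, 0, 0, 0, 0.5], [0, 0, 0.2, 0, 0, 0, 0.5], [0, 0, 0.2, 0, 0, 0, 0.5]]])

```text
t: 30.4
ee_pos: [0.4871, -0.2555, 0.1601]
ee_rot: [0.034, 0.999, -0.0, 0.0]
ft_force: [0.3, 0.8, -2.8]
gripper_width: 0.0132
```

Call:
step_arm(moves=[[[0, 0, 0.05, 0, 0, 0, 0.5], [0, 0, 0.1, 0, 0, 0, 0.5], [0, 0, 0.1, 0, 0, 0, 0.5], [0, 0, 0.1, 0, 0, 0, 0.5], [0, 0, 0.1, 0, 0, 0, 0.5]]])

```text
t: 30.9
ee_pos: [0.4873, -0.2555, 0.1596]
ee_rot: [0.034, 0.999, -0.0, 0.0]
ft_force: [-1.6, 2.4, 1.7]
gripper_width: 0.0133
```

Call:
step_arm(moves=[[[0, 0, 0.02, 0, 0, 0, 1.4], [0, 0, 0.02, 0, 0, 0, 1.6], [0, 0, 0, 0, 0, 0, 2], [0, 0, 0, 0, 0, 0, 2.6], [0, 0, 0, 0, 0, 0, 3.2]]], squeeze=20)

```text
t: 31.4
ee_pos: [0.4875, -0.2558, 0.1597]
ee_rot: [0.034, 0.999, -0.001, 0.001]
ft_force: [-0.0, 0.1, 0.2]
gripper_width: 0.0317
```

```bash
python3 - <<'E'
from h import *
s=readout.read_state(); im=cams.snapshot("wrist")
print(s["t"],s["ft_force"],s["torque"],s["gripper_width"],s["ee_pos"],s["ee_rot"])
cv2.imwrite("pics/w19.png",im);cv2.imwrite("pics/w19d.png",cv2.resize(im[140:260,180:320],None,fx=5,fy=5,interpolation=cv2.INTER_CUBIC))
E
```

```text
31.4 [-0.0186  0.1304  0.2482] [-0.0402 -0.0004 -0.0396] 0.031745314395803546 [ 0.4875 -0.2558  0.1597] [ 0.0338  0.9994 -0.0006  0.0005]
```

View pics/w19d.png

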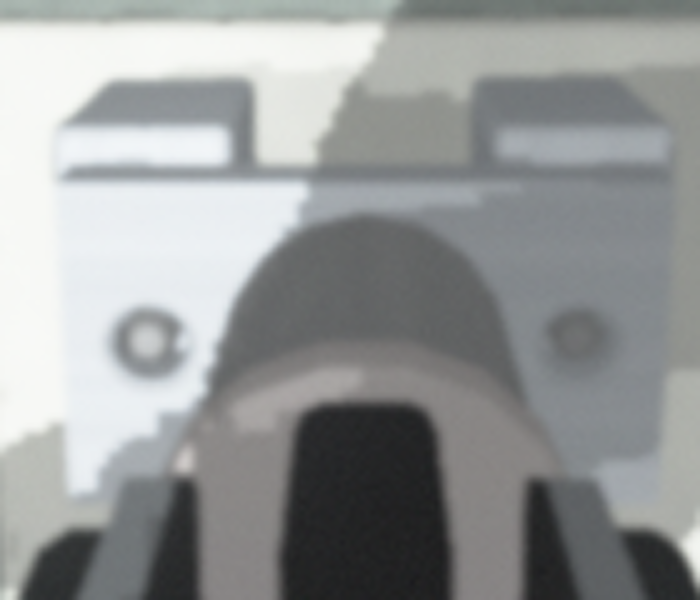

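Call:
step_arm(moves=[[[0, 0, -0.5, 0, 0, 0, 3.6], [0, 0, -1.5, 0, 0, 0, 4], [0, 0, -3.5, 0, 0, 0, 4], [0, 0, -6, 0, 0, 0, 4], [0, 0, -8, 0, 0, 0, 4]]])

```text
t: 31.95
ee_pos: [0.4878, -0.2559, 0.242]
ee_rot: [0.034, 0.999, -0.001, 0.001]
ft_force: [-0.2, 0.7, 0.2]
gripper_width: 0.0399
```

Call:
step_arm(moves=[[[1, 0, -1, 0, 0, 0, 4], [3, 0, -2, 0, 0, 0, 4], [5, 0, -2, 0, 0, 0, 4], [6, 0, -2, 0, 0, 0, 4], [6, 0, -2, 0, 0, 0, 4]]])

```text
t: 32.45
ee_pos: [0.4265, -0.2515, 0.2619]
ee_rot: [0.034, 0.999, -0.001, 0.001]
ft_force: [0.3, 0.1, -0.8]
gripper_width: 0.0401
```

```bash
python3 - <<'E'
from h import *
s=readout.read_state(); pose=(s["ee_pos"],s["ee_rot"]); im=cams.snapshot("wrist"); np.savez("w20.npz",p=pose[0],q=pose[1])
print(s["t"],s["ft_force"],s["ee_pos"],s["qd"])
cv2.imwrite("pics/w20.png",im);cv2.imwrite("pics/w20d.png",cv2.resize(im[150:270,180:320],None,fx=5,fy=5,interpolation=cv2.INTER_CUBIC))
s=cams.snapshot("scene");cv2.imwrite("pics/s20f.png",s);cv2.imwrite("pics/s20.png",cv2.resize(s[90:220,130:300],None,fx=4,fy=4,interpolation=cv2.INTER_CUBIC))
cv2.imwrite("pics/t20.png",cams.snapshot("top"))
E
```

```text
32.45 [ 0.3438  0.071  -0.8042] [ 0.4265 -0.2515  0.2619] [ 0.013   0.0268  0.0258 -0.0243  0.009   0.0091]
```

View pics/w20d.png

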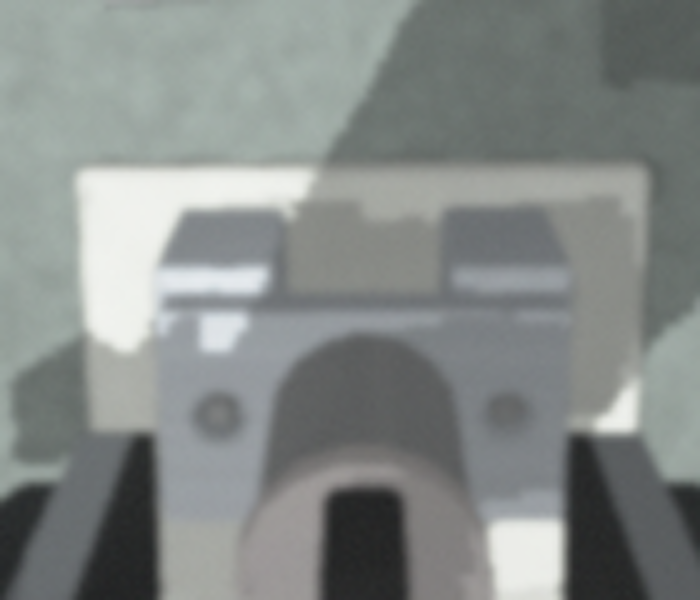

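View pics/s20.png

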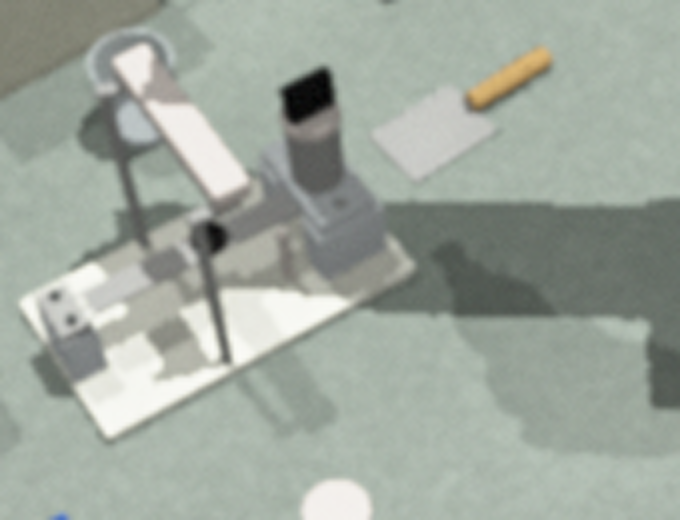

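View pics/t20.png

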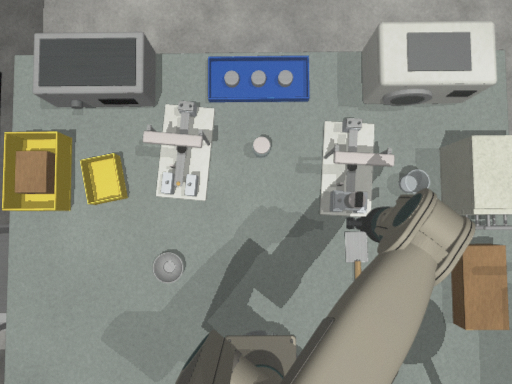

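```bash
python3 - <<'E'
from cell import robot
print(robot.sign_off())
E
```

```text
the job is handed in; nothing more can be done
None
```

I pressed the left dock and then the right one. The right tongue gives less, so the canister now sits upright on the right dock's pegs, released. The job is handed in; the clock read 32.45 s at my last reading, plus two pictures.

| Dock | Vertical force held (about 1 s or more) | Pad sink | Verdict |
|---|---|---|---|
| Left | about 7.3–7.5 N | about 16 mm | tired |
| Right | about 7.2–7.5 N | about 4.5–5 mm | good |

- **Press:** I leaned the tool 42° on both docks. My estimate of the force square to the pad is about 8 N on the left and 7.5–7.8 N on the right. There was also about 5 N of sideways friction, and I read nothing near 20 N.
- **Seating:** Both pegs showed centred in the foot holes on the way down. The canister touched down at a tool height that puts its underside at 68.1 mm, against 68 mm for the rail tops, with only about 2 N of push.
- **After release:** The last pictures show the canister upright with the pegs in its holes, and no sign that anything else moved. The arm was about 6 cm back and 10 cm up, touching nothing.
- **Disagreements:** The fixed cameras and the wrist camera differed by 1–3 mm on where the dock was. I lined up on the canister foot and rails seen together in one wrist picture. I judged "fully home" from the contact height and the pegs in the holes, not from a direct view of a closed gap.

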